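Load the bench shaker and lock its keeper bar

TASK

Get the bench shaker ready to run: squeeze the brass snap button on its left tube flush, slide the keeper bar back (away from you) one hole until the button snaps out again, and stand every steel specimen pot from the bench upright in a nest of its own on the platform with a lid sitting fully down and level on it. Then squeeze the button again and slide the bar forward over the lids until the button snaps out in its first hole; a lid left over may stay where it is, and nothing else on the bench is to be disturbed.

Things in the scene. Friction and masses are not known exactly. Their poses are not given: they have to be found in the camera images.
- shaker: bench shaker, fixed: white housing, aluminium platform 185 (x) x 330 (y) mm, from 50 mm before the nest row to 135 mm behind it, top 50 mm above the bench; origin on the bench under the middle nest, x away from the robot along the tubes, y left along the nest row. Dark rear posts at x 119..135, y +-145 mm, 165 mm high, carry fixed inner tubes
- nest_0 (a point): centre of the left nest on the platform top (shaker y +90 mm), z up: a spot between four rubber studs 9 mm high, which leave a pot 5 to 8 mm of play; shaker axes
- nest_1 (a point): centre of the middle nest, the same (shaker y 0)
- nest_2 (a point): centre of the right nest, the same (shaker y -90 mm)
- keeper (a joint): keeper position in m along shaker x: 0 = first hole, bar right over the nest centres; 0.065 = second hole, bar parked 65 mm behind them. No other holes. Locked within 1 to 2 mm while the button stands out. Button pressed: some 6 N for the first few mm (its dome is cammed under the wall), then about 2 N; it snaps out by itself at the other hole and stops the tube
- bar_middle (a point): middle of the top of the keeper bar (160 mm up): grey bar across the row, 16 mm wide, underside 147 mm up, 5 mm above the knob of a fully seated lid; joined to outer square tubes 24 x 24 mm at y +-145 mm, from 47 mm before to 52 mm behind the bar, that slide with it on the inner tubes
- button_place (a point): point on the axis of the left tube at the snap button, 153 mm above the bench; fixed on the shaker (x +35, y +145 mm), does not move with the bar. A gripper closing across the tube here (along shaker y) to 24 mm presses the button flush and holds the tube, which then slides with the same grip; the other hole, 65 mm off, stays uncovered
- button_tip (a point): tip of the domed brass snap button, 12 mm across, that stands out to the left (shaker +y) of the left tube through its hole
- button (a joint): travel of the snap button in m: 0 = fully out (6.5 mm proud of the tube, locked), 0.0065 = flush, 0.0085 = under the tube wall (unlocked). Spring, 3 N at rest, 6 N flush
- pot_0: steel specimen pot, round, 52 mm outside, 44 mm inside, 60 mm tall, 220 g, a mounted specimen fixed inside; origin at the centre of its underside, z up. One of up to three alike; None if absent (2 or 3 are present)
- pot_1: as pot_0
- pot_2: as pot_0
- lid_0: steel lid with black knob, 90 g, three alike, any fits any pot: spigot 38 mm across from 0 to 6 mm, plate 58 mm across from 6 to 10 mm, upright knob 18 mm across from 10 to 38 mm above the origin, which is the centre of the spigot's underside, z up. Stands on the bench on its spigot; seated, its origin is 54 mm above the pot's
- lid_1: as lid_0
- lid_2: as lid_0
- lens_can: black round can, 40 x 52 mm, bystander; leave alone
- polish_susp: green bottle, 120 mm tall, bystander; leave alone
- etchant: brown bottle, 105 mm tall, bystander; leave alone
Things that resemble listed ones, but are neither listed nor needed, are in the scene too. Leave any blue look-alike of the pot_2 alone.

How it is judged:
By the outcome, as a careful person would: the job done as asked, in the order asked, and still so for the second after the job is handed in, with the robot touching nothing.
Of pot_0, pot_1, pot_2 only 2 to 3 are there at a start; the rules pass over those that are not, and their reading is None.
At some moment in a run one of pot_0, pot_1, pot_2, lid_0, lid_1, lid_2 may be knocked a few centimetres aside while the robot is not near it.
Once in a run the grip may slacken for a moment while it holds something.
It also fails if it takes over 210 s, if anything falls off the work surface, if the arm or the gripper's body presses on something with over 40 N, if the wrist force passes 120 N, or if a joint passes its speed limit or range.

ROBOT

A 7-joint arm with a two-finger parallel gripper is mounted at the origin on a cart in front of the work surface, level with it; the furniture and walls round the work are solid. World frame = base frame: x ahead of the robot, y to its left, z up, the work surface at z = 0. Lengths are in m, angles in rad, forces in N, time in s.
With the tool pointing down it reaches from about 0.425 to 0.95 m from the base axis. Payload 4.7 kg.
Tool frame: the origin (TCP) lies between the finger pads; the fingertips stand robot.tcp_to_tips ahead of it and the grasp point (between the pads) lies 3 mm ahead of it (robot.tcp_to_tips is the distance from the TCP to the fingertips, in m); z points along the fingers, x is the direction in which the jaws open and shut, and the axes are right-handed (so a half turn about z gives the same grasp; the last joint's range is limited). The gripper opens to 85 mm and grips with 20 to 120 N. Pads are 22 mm wide; open, the fingers measure 114 mm over their backs; the gripper's body (76 mm by 85 mm) begins 54 mm behind the grasp point. The pads swing forward as they close: fully open they stand 13 mm farther back than shut.
Start: joints at [1.17, 0.469, -0.049, 1.532, 0.024, 1.141, -0.082], TCP at [0.245, -0.629, 0.218] pointing down, gripper open.
Joint ranges: [-2.59, 2.59], [-0.33, 1.99], [-1.39, 1.29], [0.1, 2.45], [-1.04, 4.18], [0.21, 1.99], [-2.66, 2.66]. Speed limits (rad/s): [2.57, 2.57, 3.14, 3.14, 3.14, 3.14, 3.14].

INTERFACE

Orientations are given as a rotation vector (axis times angle).
In Python, from bench import robot gives the robot as it stands.
- The arm moves only by the tool send_rows, never from a script. Its argument "plan" is a list of rows, each an object with "dp": the shift along the tool's x, y, z as a fraction of full scale, a list of three; "yaw": the turn about the tool's z as a fraction of full scale; "jaw": the finger opening in mm, from 0 to 85.4. A call has 1 to 12 rows; each row is the pose to reach, as a shift and turn from the pose commanded when the call began, along the tool's axes at that moment; what a row does not reach only later rows make up. Full scale, the value 1, is 0.8 m for a shift and 0.5 rad for a turn. A row lasts 1/8 s, in which the tool goes at most 62.5 mm and 10.7 degrees, less where a joint would pass 70% of its speed; a pose out of reach is approached as far as the arm can. A call with a number of a shift or a turn outside -1 to 1 is refused whole. A call with a gripper value outside its range is refused whole. The fingers move at their own pace and stop on an object; "grip_force" is the grip in N (left out, the last holds). Time passes only in rows, so rows that repeat a pose let the fingers close. It gives the time, the measured TCP pose, the force and the opening at its end, in the units of the state.
- robot.read_state(): the state, without advancing time (a new reading comes with each control period).
- robot.get_image(name): name is "side" or "top"; returns a dict with "image" (480x640x3 uint8, red, green, blue), "z_map" (480x640 float32, m along the optical axis (not along the pixel's ray), 0 where there is no reading), "vfov" (degrees; the focal length in pixels is half the picture's height over the tangent of half this angle, whatever the lens; pixels are square), "cx", "cy" (the principal point, pixels), "pose" (4x4, takes a point from camera to world coordinates). Camera axes: x right, y down, z forward; pixel columns grow to the right and rows downward; lengths in m; the calibration is good to about 2 mm. A picture is of the moment at which its call begins.
- robot.hand_in(): hands the job in, once; it reports no verdict.
The state is a dict: "clock": time; "q": joint angles; "joint_velocities": joint speeds; "effort": joint torques, N m; "ee_pos": TCP position; "tcp_rot": TCP orientation; "contact_force": force on the tool from outside, world axes, zero at the start; "torque": the same for the moment, N m; "finger_gap": opening from 0.0 (shut) to 1.0 (fully open).
Only numpy, scipy, OpenCV 4.12 (cv2) and the standard library are available. Lean on these libraries where they do the work, as an engineer would, in place of code of your own. Each camera call takes 0.05 s, during which the arm holds its last target. There are 200 camera calls.

## Working session

There is one attempt and no reset: what is moved stays moved. The work goes in short steps, Python scripts to look and compute and a tool call to move; the robot and the scene stay as the last step left them, time stands still between calls to the robot, and variables do not carry over. Pictures are saved under pics/ and viewed, about 12 in all and at most 16, crops included, and the job is handed in when it is done.

Besides the shell and the picture viewer there is one more tool, called after "Call:" by a JSON object that holds its "api" and its "payload", one argument or row to a line. send_rows: Moves the arm, as the interface text tells. Shift numbers are shares of 0.8 m and turn numbers shares of 0.5 rad, none past 1 either way. Its arguments: {"type":"object","properties":{"plan":{"type":"array"},"grip_force":{"type":"number"}},"required":["plan"]}

```bash
mkdir -p pics
cat > h.py <<'E'
import numpy as np, cv2
from bench import robot
def snap(n):
    r=robot.get_image(n); return r
def f_of(r): return r["image"].shape[0]/2/np.tan(np.radians(r["vfov"])/2)
def ray(r,u,v):
    f=f_of(r); d=np.array([(u-r["cx"])/f,(v-r["cy"])/f,1.0]); T=np.array(r["pose"])
    return T[:3,3],T[:3,:3]@d
def onz(r,u,v,z):
    o,d=ray(r,u,v); return o+d*(z-o[2])/d[2]
def cloud(r):
    f=f_of(r); Z=r["z_map"]; v,u=np.mgrid[:480,:640]
    P=np.stack([(u-r["cx"])/f*Z,(v-r["cy"])/f*Z,Z],-1); T=np.array(r["pose"])
    W=P@T[:3,:3].T+T[:3,3]; W[Z==0]=np.nan; return W
def save(r,fn,box=None,s=1):
    im=r["image"][:,:,::-1]
    if box: im=im[box[1]:box[3],box[0]:box[2]]
    cv2.imwrite("pics/"+fn,cv2.resize(im,None,fx=s,fy=s,interpolation=cv2.INTER_CUBIC))
E
python3 - <<'E'
from h import *
print(robot.read_state(), robot.tcp_to_tips)
for n in("top","side"):
    r=snap(n); save(r,n+"0.png"); print(n,r["vfov"],r["cx"],r["cy"],np.round(r["pose"],3).tolist(),(r["z_map"]==0).mean())
    np.savez("/tmp/"+n,**{k:r[k] for k in r})
E
```

```text
{'clock': 0.0, 'q': array([ 1.17009181,  0.46947681, -0.04859506,  1.53369159,  0.0240991 ,
        1.1409737 , -0.08230812]), 'joint_velocities': array([ 0.0006238 ,  0.00018157, -0.00041547,  0.0006475 , -0.00103182,
        0.00256676,  0.00042486]), 'effort': array([-8.24919025e-04, -5.10309005e+01, -4.74413589e-02, -2.37710470e+01,
        1.05508542e-02,  7.50271574e-03,  2.12319924e-05]), 'ee_pos': array([ 0.24501643, -0.62831363,  0.21673858]), 'tcp_rot': array([-2.59291532,  1.77194654,  0.00260648]), 'contact_force': array([ 0.00862681,  1.12163098, -0.33573136]), 'torque': array([ 0.01774871, -0.02548874,  0.04381181]), 'finger_gap': 1.0018352317655304} 0.022
top 47.17133050876154 329.6282531693445 236.66740311779765 [[0.016, -0.993, 0.119, 0.455], [-0.999, -0.013, 0.029, -0.024], [-0.027, -0.119, -0.992, 1.276], [0.0, 0.0, 0.0, 1.0]] 0.003938802083333333
side 53.4694151254962 324.4760693754476 241.49488078061668 [[-0.878, -0.344, 0.333, 0.176], [-0.479, 0.646, -0.594, 0.683], [-0.01, -0.681, -0.732, 0.994], [0.0, 0.0, 0.0, 1.0]] 0.018717447916666668
```

View pics/top0.png

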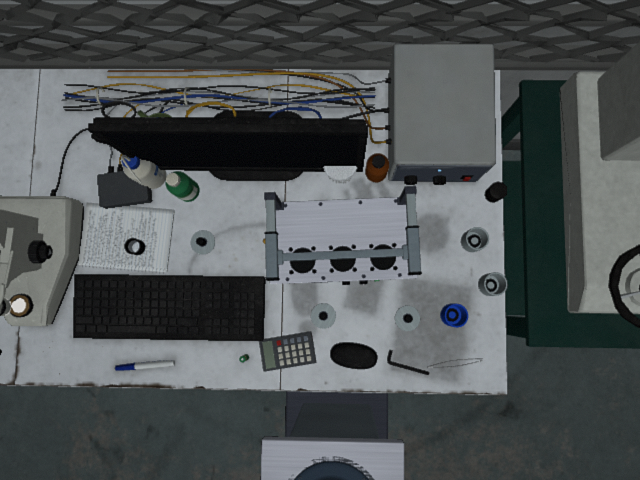

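View pics/side0.png

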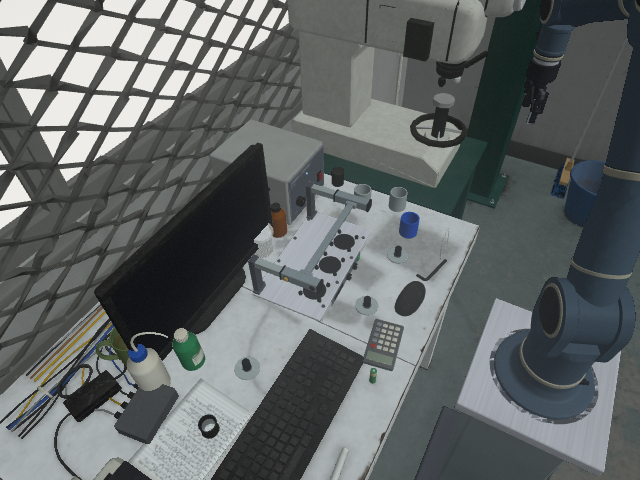

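Top view: grey pots at (474,240) and (491,284), a blue look-alike at (454,315). The lids are at (203,242), (323,316) and (407,318), and the shaker is around (343,240). There seem to be only two pots. Next I'll measure them.

Run:
```python
from h import *
t=dict(np.load("/tmp/top.npz"));s=dict(np.load("/tmp/side.npz"))
W=cloud(t)
def blob(r,W,c,zlo,zhi,rad,name):
    u,v=c; k=W[v-rad:v+rad,u-rad:u+rad].reshape(-1,3); m=(k[:,2]>zlo)&(k[:,2]<zhi); k=k[m]
    (cx,cy),R=cv2.minEnclosingCircle(k[:,:2].astype(np.float32))
    print(name,len(k),"mean",k.mean(0).round(4),"circ",round(cx,4),round(cy,4),"R",round(R,4))
for n,c in {"potA":(474,240),"potB":(491,284),"blue":(454,315)}.items(): blob(t,W,c,.05,.07,25,n)
for n,c in {"lidL":(203,242),"lidM":(323,316),"lidR":(407,318)}.items():
    blob(t,W,c,.03,.045,20,n+" knob"); blob(t,W,c,.006,.05,20,n+" all")
# shaker
sub=W[170:300,250:435].reshape(-1,3)
hi=sub[(sub[:,2]>.145)&(sub[:,2]<.175)]
(c,wh,a)=cv2.minAreaRect(hi[:,:2].astype(np.float32)); print("tubes+posts",len(hi),c,wh,a,hi[:,2].mean())
pl=sub[(sub[:,2]>.045)&(sub[:,2]<.056)]
(c,wh,a)=cv2.minAreaRect(pl[:,:2].astype(np.float32)); print("plat",c,wh,a,pl[:,2].mean()); print(cv2.boxPoints((c,wh,a)))
Ws=cloud(s); 
h2=Ws[160:330,230:390].reshape(-1,3); h2=h2[(h2[:,2]>.045)&(h2[:,2]<.056)]
(c,wh,a)=cv2.minAreaRect(h2[:,:2].astype(np.float32)); print("plat side",c,wh,a)
for n,c in {"potA":(362,192),"potB":(398,198)}.items(): blob(s,Ws,c,.05,.07,18,n+" side")
for n,c in {"lidL":(246,362),"lidM":(366,298),"lidR":(397,252)}.items(): blob(s,Ws,c,.03,.045,14,n+" side knob")
# brass button
im=t["image"];hsv=cv2.cvtColor(im,cv2.COLOR_RGB2HSV)
m=(hsv[...,1]>120)&(hsv[...,0]>8)&(hsv[...,0]<30); m[:225]=0;m[260:]=0;m[:,:255]=0;m[:,275:]=0
v,u=np.nonzero(m); print(u,v, onz(t,u.mean(),v.mean(),.153))
save(t,"top_crop.png",(250,170,440,300),4); save(s,"side_crop.png",(225,160,415,330),3.5)
```

```text
potA 157 mean [ 0.6021 -0.3146  0.0582] circ 0.6016 -0.3153 R 0.0267
potB 168 mean [ 0.5024 -0.3527  0.0581] circ 0.5023 -0.3523 R 0.0264
blue 153 mean [ 0.4323 -0.2655  0.0583] circ 0.4327 -0.2659 R 0.0262
lidL knob 53 mean [0.5905 0.3091 0.0382] circ 0.5905 0.3093 R 0.0089
lidL all 571 mean [0.5913 0.3084 0.0127] circ 0.5896 0.3097 R 0.0622
lidM knob 52 mean [0.4258 0.0255 0.0374] circ 0.4257 0.0256 R 0.0086
lidM all 594 mean [0.424  0.028  0.0124] circ 0.4254 0.0275 R 0.0617
lidR knob 51 mean [ 0.423  -0.1654  0.0374] circ 0.4233 -0.1657 R 0.0089
lidR all 542 mean [ 0.4235 -0.1646  0.0127] circ 0.4274 -0.1667 R 0.0565
tubes+posts 3191 (0.5972215533256531, -0.01235516369342804) (0.18189126253128052, 0.3187246024608612) 3.1329407691955566 0.16194955469587252
plat (0.6273838877677917, -0.011143550276756287) (0.2589963972568512, 0.41422897577285767) 0.7518928647041321 0.05008596531842296
[[ 0.49517894  0.19425374]
 [ 0.50061476 -0.21993956]
 [ 0.75958884 -0.21654084]
 [ 0.754153    0.19765246]]
plat side (0.6341902613639832, -0.11771982908248901) (0.2613648772239685, 0.54122394323349) 1.7064180374145508
potA side 123 mean [ 0.6025 -0.3145  0.0569] circ 0.6006 -0.3156 R 0.0281
potB side 172 mean [ 0.4861 -0.3331  0.0573] circ 0.4788 -0.3234 R 0.0636
lidL side knob 55 mean [0.5908 0.3104 0.0369] circ 0.5908 0.3091 R 0.0097
lidM side knob 46 mean [0.4259 0.0271 0.0369] circ 0.4254 0.0255 R 0.0101
lidR side knob 40 mean [ 0.4231 -0.1641  0.0367] circ 0.423 -0.1654 R 0.0099
[264 263 264 263 264 264] [239 240 240 241 241 242] [0.57967213 0.1450819  0.153     ]
```

View pics/side_crop.png

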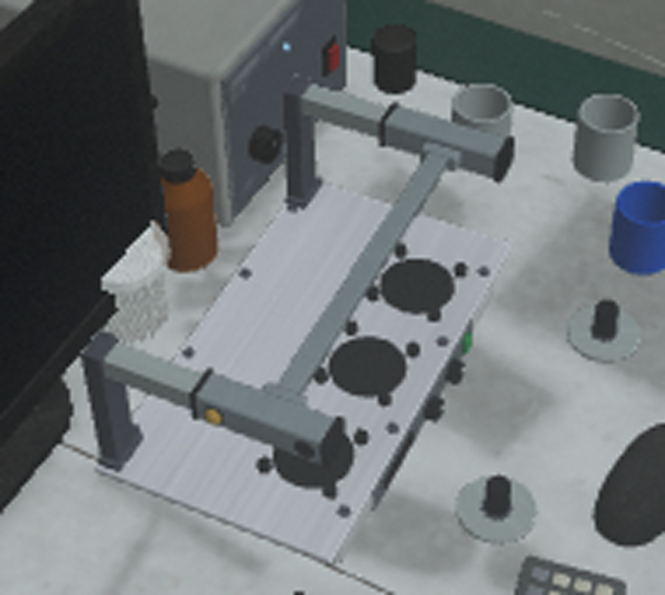

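View pics/top_crop.png

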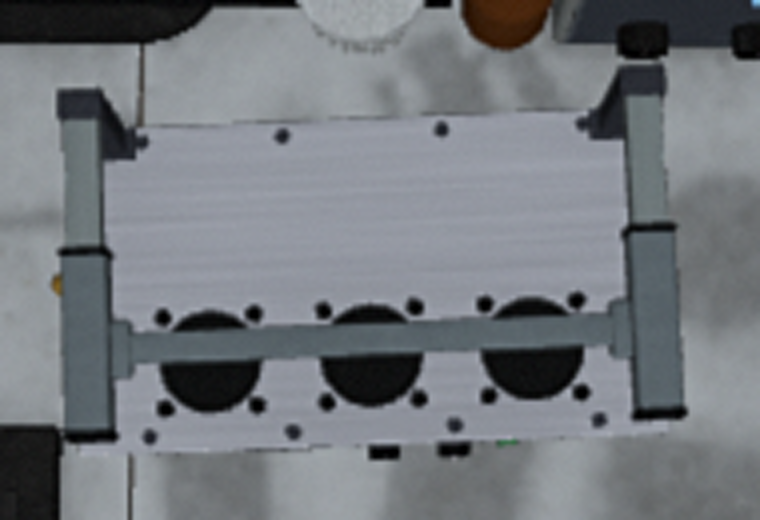

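The crops show the brass button at about (57,285) in the top crop. The bar is over the nests (joint 0), with the three nests at (212,360), (372,355) and (532,348). I'll refine the shaker frame and write a move helper.

```bash
cat >> h.py <<'E'
A=0.0547; O=np.array([.5533,-.0148])
def sh(x,y): c,s=np.cos(A),np.sin(A); return O+np.array([c*x-s*y,s*x+c*y])
def go(*tgts):
    """targets (x,y,z,jaw angle deg mod 180 in world) -> dp,yaw fractions from the pose now"""
    from scipy.spatial.transform import Rotation as Ro
    s=robot.read_state(); R=Ro.from_rotvec(s["tcp_rot"]).as_matrix(); p=s["ee_pos"]
    a0=np.degrees(np.arctan2(R[1,0],R[0,0]))
    print("t",round(s["clock"],2),"pos",p.round(4),"ang",round(a0,1),"q",s["q"].round(2),"tilt z",R[:,2].round(3),"F",s["contact_force"].round(1),"gap",round(s["finger_gap"],3))
    for t in tgts:
        d=R.T@(np.array(t[:3])-p)/.8; da=(t[3]-a0+90)%180-90
        print(t,"-> dp",d.round(4).tolist(),"yaw",round(-np.radians(da)/.5,4),"rows",int(np.ceil(np.linalg.norm(d)*.8/.0625)))
E
python3 - <<'E'
from h import *
t=dict(np.load("/tmp/top.npz"));s=dict(np.load("/tmp/side.npz"))
for r,box in((t,(170,300,255,435)),(s,(160,330,225,390))):
    W=cloud(r)[box[0]:box[1],box[2]:box[3]].reshape(-1,3)
    c,sn=np.cos(A),np.sin(A); d=W[:,:2]-O; L=np.stack([d[:,0]*c+d[:,1]*sn,-d[:,0]*sn+d[:,1]*c],1)
    for n,m in {"L tube":(L[:,1]>.12)&(L[:,0]>-.04)&(L[:,0]<.045)&(W[:,2]>.16),"R tube":(L[:,1]<-.12)&(L[:,0]>-.04)&(L[:,0]<.045)&(W[:,2]>.16)&(W[:,2]<.17)}.items():
        k=L[m]; print(n,m.sum(),"y range",np.percentile(k[:,1],[2,98]).round(4),"slope",np.polyfit(k[:,0],k[:,1],1).round(4),"z",W[m,2].mean().round(4))
    m=(abs(L[:,1])<.11)&(W[:,2]>.153)&(W[:,2]<.168); k=L[m]; print("bar x",np.percentile(k[:,0],[2,98]).round(4),"slope",np.polyfit(k[:,1],k[:,0],1).round(4))
print("mid nest",onz(t,343,258.75,.05),sh(0,0))
b=sh(.035,.145); print(b)
go((.33,-.45,.30,-68.7),(*b,.30,93.1))
E
```

```text
L tube 538 y range [0.1223 0.154 ] slope [0.0183 0.1407] z 0.1646
R tube 548 y range [-0.1584 -0.1256] slope [-0.007 -0.145] z 0.1644
bar x [-0.0079  0.0077] slope [ 0.0006 -0.0003]
L tube 375 y range [0.1233 0.1548] slope [0.0022 0.1428] z 0.1645
R tube 259 y range [-0.1588 -0.126 ] slope [-0.004  -0.1434] z 0.1645
bar x [-0.0076  0.2113] slope [0.2774 0.0562]
mid nest [ 0.55240497 -0.0186089   0.05      ] [ 0.5533 -0.0148]
[0.58032011 0.13189667]
t 0.1 pos [ 0.245  -0.6284  0.2168] ang -68.7 q [ 1.17  0.47 -0.05  1.53  0.02  1.14 -0.08] tilt z [-0.001  0.002 -1.   ] F [ 0.7  0.  -0.7] gap 1.004
(0.33, -0.45, 0.3, -68.7) -> dp [-0.1693, -0.18, -0.1037] yaw 0.0001 rows 4
(np.float64(0.5803201061815283), np.float64(0.13189667297501648), 0.3, 93.1) -> dp [-0.7333, -0.7358, -0.1027] yaw 0.6354 rows 14
```

```bash
sed -i 's/O=np.array(\[.5533,-.0148\])/O=np.array([.5533,-.0168])/' h.py; echo ok
```

```text
ok
```

Call:
{"api": "send_rows", "payload": {
  "plan": [
    {"dp": [0,0,-0.08],"yaw": 0,"jaw": 50},
    {"dp": [-0.73,-0.735,-0.103],"yaw": 0.635,"jaw": 50},
    {"dp": [-0.73,-0.735,-0.103],"yaw": 0.635,"jaw": 50},
    {"dp": [-0.73,-0.735,-0.103],"yaw": 0.635,"jaw": 50},
    {"dp": [-0.73,-0.735,-0.103],"yaw": 0.635,"jaw": 50},
    {"dp": [-0.73,-0.735,-0.103],"yaw": 0.635,"jaw": 50},
    {"dp": [-0.73,-0.735,-0.103],"yaw": 0.635,"jaw": 50},
    {"dp": [-0.73,-0.735,-0.103],"yaw": 0.635,"jaw": 50},
    {"dp": [-0.73,-0.735,-0.103],"yaw": 0.635,"jaw": 50},
    {"dp": [-0.73,-0.735,-0.103],"yaw": 0.635,"jaw": 50},
    {"dp": [-0.73,-0.735,-0.103],"yaw": 0.635,"jaw": 50},
    {"dp": [-0.73,-0.735,-0.103],"yaw": 0.635,"jaw": 50}
  ],
  "grip_force": 60
}}

```text
clock: 1.6
ee_pos: [0.5239, 0.0012, 0.2967]
tcp_rot: [2.28, -2.161, 0.001]
contact_force: [0.6, -0.2, -0.0]
finger_gap: 0.584
```

Call:
{"api": "send_rows", "payload": {
  "plan": [
    {"dp": [0,0,0],"yaw": 0,"jaw": 50},
    {"dp": [0,0,0],"yaw": 0,"jaw": 50}
  ]
}}

```text
clock: 1.85
ee_pos: [0.5233, -0.0011, 0.2962]
tcp_rot: [2.28, -2.159, -0.001]
contact_force: [-0.5, -0.5, -0.6]
finger_gap: 0.585
```

Run:
```python
from h import *
b=sh(.035,.145); go((*b,.30,93.13),(*b,.20,93.13),(*b,.150,93.13))
```

```text
t 1.85 pos [ 0.5233 -0.0011  0.2962] ang -86.9 q [ 0.3   0.19 -0.44  1.76  0.09  1.21 -1.68] tilt z [-0.001 -0.001 -1.   ] F [-0.5 -0.5 -0.6] gap 0.585
(np.float64(0.5803201061815283), np.float64(0.12989667297501648), 0.3, 93.13) -> dp [-0.1596, -0.0801, -0.0049] yaw -0.0008 rows 3
(np.float64(0.5803201061815283), np.float64(0.12989667297501648), 0.2, 93.13) -> dp [-0.1597, -0.0803, 0.1201] yaw -0.0008 rows 3
(np.float64(0.5803201061815283), np.float64(0.12989667297501648), 0.15, 93.13) -> dp [-0.1597, -0.0803, 0.1826] yaw -0.0008 rows 4
```

Call:
{"api": "send_rows", "payload": {
  "plan": [
    {"dp": [-0.16,-0.08,0],"yaw": 0,"jaw": 50},
    {"dp": [-0.16,-0.08,0],"yaw": 0,"jaw": 50},
    {"dp": [-0.16,-0.08,0],"yaw": 0,"jaw": 50},
    {"dp": [-0.16,-0.08,0.12],"yaw": 0,"jaw": 50},
    {"dp": [-0.16,-0.08,0.12],"yaw": 0,"jaw": 50},
    {"dp": [-0.16,-0.08,0.12],"yaw": 0,"jaw": 50}
  ]
}}

```text
clock: 2.6
ee_pos: [0.5788, 0.1273, 0.198]
tcp_rot: [2.273, -2.16, -0.004]
contact_force: [-0.8, -0.0, -0.5]
finger_gap: 0.585
```

Run:
```python
from h import *
b=sh(.035,.145); go((*b,.150,93.13))
r=snap("top"); save(r,"t1.png",(220,180,360,300),5)
# tube / finger positions
```

```text
t 2.6 pos [0.5788 0.1273 0.198 ] ang -87.1 q [ 0.08  0.4  -0.49  1.73  0.21  1.07 -2.  ] tilt z [-0.006 -0.003 -1.   ] F [-0.8 -0.  -0.5] gap 0.585
(np.float64(0.5803201061815283), np.float64(0.12989667297501648), 0.15, 93.13) -> dp [-0.0033, -0.0024, 0.06] yaw -0.0073 rows 1
```

View pics/t1.png

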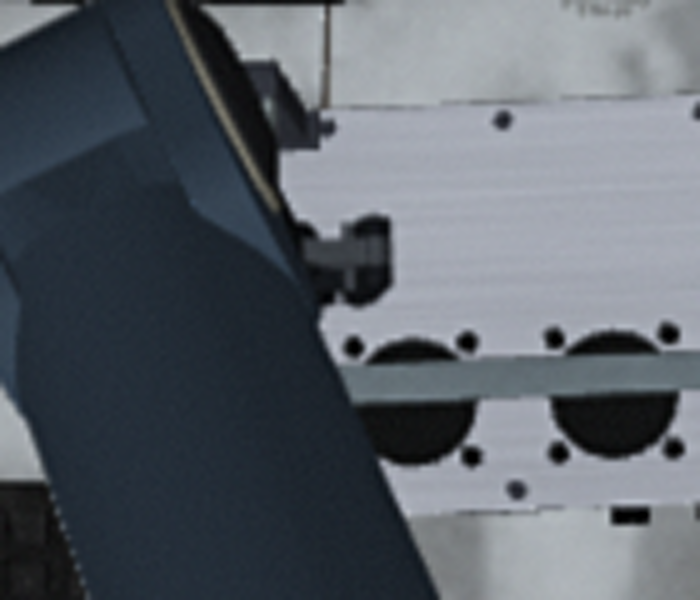

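The arm hides the tube in this view, but the right finger can be seen clear of it. Descending, then closing.

Call:
{"api": "send_rows", "payload": {
  "plan": [
    {"dp": [-0.003,-0.002,0.03],"yaw": 0,"jaw": 50},
    {"dp": [-0.003,-0.002,0.06],"yaw": 0,"jaw": 50},
    {"dp": [-0.003,-0.002,0.06],"yaw": 0,"jaw": 50},
    {"dp": [-0.003,-0.002,0.06],"yaw": 0,"jaw": 50}
  ]
}}

```text
clock: 3.15
ee_pos: [0.5835, 0.1332, 0.1551]
tcp_rot: [-2.278, 2.159, -0.004]
contact_force: [0.8, 1.0, 0.2]
finger_gap: 0.588
```

Run:
```python
from h import *
b=sh(.035,.145); go((*b,.150,93.13))
r=snap("side"); save(r,"s1.png",(220,200,360,320),5)
```

```text
t 3.15 pos [0.5835 0.1332 0.1551] ang -86.9 q [ 0.06  0.45 -0.48  1.77  0.24  0.98 -2.03] tilt z [ 0.004  0.001 -1.   ] F [0.8 1.  0.2] gap 0.588
(np.float64(0.5803201061815283), np.float64(0.12989667297501648), 0.15, 93.13) -> dp [0.0039, 0.0043, 0.0063] yaw -0.0026 rows 1
```

View pics/s1.png

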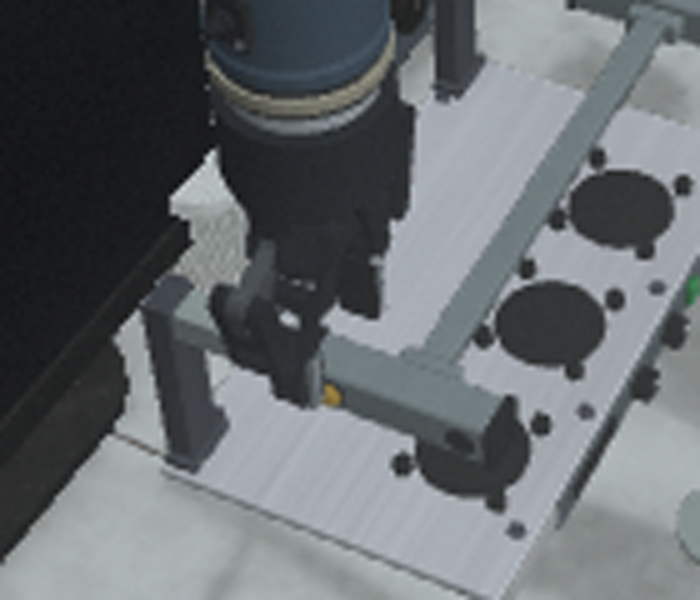

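The left finger is at (298,380) and the brass button shows just right of it at (333,393). The finger may be too far back along x, so I'll check it with the depth map.

Run:
```python
from h import *
def loc(W):
    c,s=np.cos(A),np.sin(A); d=W[...,:2]-O; return np.stack([d[...,0]*c+d[...,1]*s,-d[...,0]*s+d[...,1]*c,W[...,2]],-1)
r=snap("side");L=loc(cloud(r));im=r["image"].astype(int)
hsv=cv2.cvtColor(r["image"],cv2.COLOR_RGB2HSV)
box=np.zeros((480,640),bool); box[255:290,260:305]=1
m=box&(hsv[...,1]>120)&(hsv[...,0]>8)&(hsv[...,0]<30)
print("button now",L[m].mean(0),m.sum())
s0=dict(np.load("/tmp/side.npz"));L0=loc(cloud(s0)); h0=cv2.cvtColor(s0["image"],cv2.COLOR_RGB2HSV)
m0=box&(h0[...,1]>120)&(h0[...,0]>8)&(h0[...,0]<30); print("button before",L0[m0].mean(0),m0.sum())
k=L[box&(L[...,1]>.163)&(L[...,2]>.128)&(L[...,2]<.16)]
print("finger",len(k),np.percentile(k[:,0],[3,50,97]).round(4),np.percentile(k[:,1],[3,97]).round(4),"zmin",np.percentile(k[:,2],[1,99]).round(4))
b=sh(.035,.145); go((*b,.150,93.13))
```

```text
button now [0.03425274 0.15793007 0.1552939 ] 11
button before [0.03416427 0.15904991 0.15651351] 9Traceback (most recent call last):
  File "<stdin>", line 12, in <module>
    return _quantile_unchecked(
        a, q, axis, out, overwrite_input, method, keepdims, weights)
    return _ureduce(a,
                    func=_quantile_ureduce_func,
    ...<5 lines>...
                    overwrite_input=overwrite_input,
                    method=method)
    r = func(a, **kwargs)
    result = _quantile(arr,
                       quantiles=q,
    ...<2 lines>...
                       out=out,
                       weights=wgt)
    slices_having_nans = np.isnan(arr[-1, ...])
                                  ~~~^^^^^^^^^
IndexError: index -1 is out of bounds for axis 0 with size 0
```

```bash
cat >> h.py <<'E'
def loc(W):
    c,s=np.cos(A),np.sin(A); d=W[...,:2]-O; return np.stack([d[...,0]*c+d[...,1]*s,-d[...,0]*s+d[...,1]*c,W[...,2]],-1)
E
python3 - <<'E'
from h import *
r=snap("side");L=loc(cloud(r))
for v in (272,276,278,280): print([(u,L[v,u].round(3).tolist()) for u in range(270,290,3)])
b=sh(.035,.145); go((*b,.150,93.13))
E
```

```text
[(270, [0.041, 0.205, 0.227]), (273, [0.029, 0.21, 0.239]), (276, [0.025, 0.206, 0.236]), (279, [0.031, 0.186, 0.212]), (282, [0.028, 0.18, 0.206]), (285, [0.041, 0.149, 0.166]), (288, [0.034, 0.147, 0.167])]
[(270, [0.121, 0.097, 0.051]), (273, [0.114, 0.094, 0.051]), (276, [0.027, 0.204, 0.221]), (279, [0.032, 0.187, 0.199]), (282, [0.029, 0.18, 0.193]), (285, [0.038, 0.155, 0.159]), (288, [0.03, 0.154, 0.163])]
[(270, [0.116, 0.106, 0.054]), (273, [0.114, 0.097, 0.045]), (276, [0.043, 0.183, 0.181]), (279, [0.033, 0.186, 0.191]), (282, [0.03, 0.179, 0.183]), (285, [0.036, 0.158, 0.156]), (288, [0.031, 0.154, 0.155])]
[(270, [0.115, 0.109, 0.051]), (273, [0.108, 0.106, 0.052]), (276, [0.102, 0.101, 0.049]), (279, [0.034, 0.186, 0.183]), (282, [0.029, 0.181, 0.179]), (285, [0.035, 0.161, 0.153]), (288, [0.03, 0.156, 0.15])]
t 3.3 pos [0.583  0.1334 0.1545] ang -86.9 q [ 0.06  0.45 -0.48  1.77  0.24  0.98 -2.03] tilt z [ 0.003  0.    -1.   ] F [ 0.7  0.5 -0.5] gap 0.585
(np.float64(0.5803201061815283), np.float64(0.12989667297501648), 0.15, 93.13) -> dp [0.0042, 0.0037, 0.0056] yaw -0.0015 rows 1
```

Run:
```python
from h import *
r=snap("side");L=loc(cloud(r)); s0=dict(np.load("/tmp/side.npz"))
dm=(abs(r["z_map"]-s0["z_map"])>.008)&(r["z_map"]>0)
dm[:, :240]=0; dm[:230]=0;dm[300:]=0;dm[:,310:]=0
k=L[dm]; 
for lo in np.arange(.08,.24,.01):
    q=k[(k[:,1]>=lo)&(k[:,1]<lo+.01)]
    if len(q): print(round(lo,3),len(q),"z",q[:,2].min().round(3),q[:,2].max().round(3),"x at low",q[q[:,2].argmin(),0].round(3))
go()
```

```text
0.08 7 z 0.011 0.247 x at low 0.224
0.09 30 z 0.012 0.253 x at low 0.218
0.1 21 z 0.046 0.238 x at low 0.069
0.11 25 z 0.056 0.223 x at low 0.029
0.12 145 z 0.003 0.256 x at low 0.162
0.13 28 z 0.001 0.303 x at low 0.176
0.14 20 z 0.0 0.318 x at low 0.16
0.15 47 z 0.046 0.324 x at low 0.106
0.16 124 z 0.005 0.333 x at low 0.173
0.17 257 z 0.174 0.339 x at low 0.031
0.18 412 z 0.173 0.341 x at low 0.033
0.19 49 z 0.219 0.279 x at low 0.025
0.2 117 z 0.219 0.279 x at low 0.042
0.21 107 z 0.243 0.277 x at low 0.029
t 3.35 pos [0.5828 0.1334 0.1541] ang -86.9 q [ 0.06  0.45 -0.48  1.77  0.24  0.98 -2.03] tilt z [ 0.002  0.    -1.   ] F [-0.1 -0.9 -0. ] gap 0.586
```

Call:
{"api": "send_rows", "payload": {
  "plan": [
    {"dp": [0,0,0],"yaw": 0,"jaw": 50},
    {"dp": [0,0,0],"yaw": 0,"jaw": 50}
  ]
}}

```text
clock: 3.6
ee_pos: [0.5821, 0.1333, 0.153]
tcp_rot: [-2.281, 2.16, -0.0]
contact_force: [0.2, 0.4, -0.8]
finger_gap: 0.588
```

Run:
```python
from h import *
r=snap("side");L=loc(cloud(r)); s0=dict(np.load("/tmp/side.npz"))
dm=(abs(r["z_map"]-s0["z_map"])>.008)&(r["z_map"]>0)
dm[:, :240]=0; dm[:230]=0;dm[300:]=0;dm[:,310:]=0
k=L[dm]; q=k[(k[:,1]>.168)&(k[:,1]<.195)]; q=q[q[:,2]>.1]
o=q[np.argsort(q[:,2])[:30]]; print(o.mean(0),o[:,0].min(),o[:,0].max(),o[:,2].min())
go()
```

```text
[0.03204284 0.18185633 0.17982797] 0.02525557695666899 0.0438927206133824 0.16848375641240532
t 3.65 pos [0.5821 0.1333 0.1529] ang -86.9 q [ 0.06  0.45 -0.48  1.77  0.24  0.98 -2.03] tilt z [ 0. -0. -1.] F [-0.6 -0.1  0.5] gap 0.582
```

Call:
{"api": "send_rows", "payload": {
  "plan": [
    {"dp": [0.003,0.003,0.004],"yaw": 0,"jaw": 50},
    {"dp": [0.003,0.003,0.004],"yaw": 0,"jaw": 50},
    {"dp": [0.003,0.003,0.004],"yaw": 0,"jaw": 30},
    {"dp": [0.003,0.003,0.004],"yaw": 0,"jaw": 20},
    {"dp": [0.003,0.003,0.004],"yaw": 0,"jaw": 18},
    {"dp": [0.003,0.003,0.004],"yaw": 0,"jaw": 18},
    {"dp": [0.003,0.003,0.004],"yaw": 0,"jaw": 18},
    {"dp": [0.003,0.003,0.004],"yaw": 0,"jaw": 18}
  ]
}}

```text
clock: 4.65
ee_pos: [0.5801, 0.1278, 0.1501]
tcp_rot: [2.276, -2.161, 0.004]
contact_force: [-1.0, -5.4, 4.4]
finger_gap: 0.223
```

Run:
```python
from h import *
b=sh(.035,.145);go((*b,.15,93.13))
r=snap("side"); save(r,"s2.png",(220,200,360,320),5)
```

```text
t 4.65 pos [0.5801 0.1278 0.1501] ang -87.0 q [ 0.07  0.45 -0.47  1.78  0.25  0.97 -2.03] tilt z [-0.    -0.004 -1.   ] F [-1.  -5.4  4.4] gap 0.223
(np.float64(0.5803201061815283), np.float64(0.12989667297501648), 0.15, 93.13) -> dp [-0.0026, -0.0004, 0.0001] yaw -0.0054 rows 1
```

View pics/s2.png

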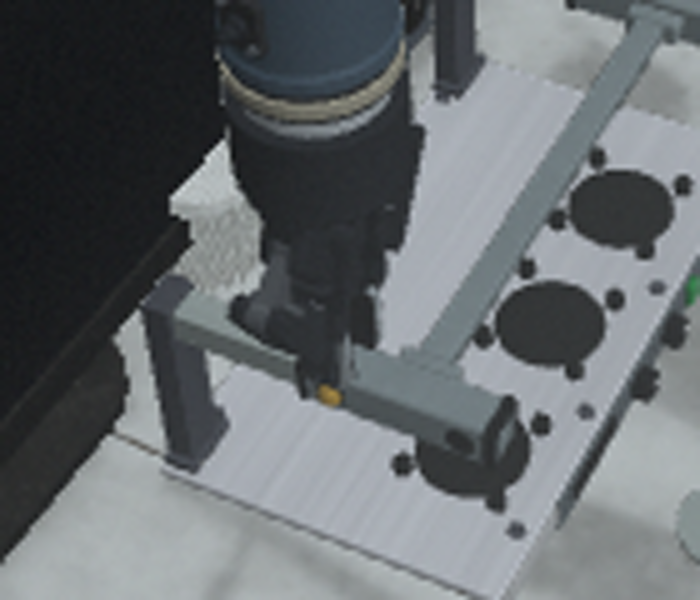

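The gap reads 19 mm, below the tube's 24 mm, and there is an upward force. That means the tips are on top of the tube, so they sit higher than the stated TCP offset implies. I'll back off and measure the tips in free air.

Call:
{"api": "send_rows", "payload": {
  "plan": [
    {"dp": [0,0,0],"yaw": 0,"jaw": 50},
    {"dp": [0,0,0],"yaw": 0,"jaw": 50},
    {"dp": [0,0,-0.1],"yaw": 0,"jaw": 50},
    {"dp": [0,0,-0.1],"yaw": 0,"jaw": 50},
    {"dp": [0,0,-0.1],"yaw": 0,"jaw": 50},
    {"dp": [0,0,-0.1],"yaw": 0,"jaw": 50},
    {"dp": [0,0,-0.1],"yaw": 0,"jaw": 50}
  ]
}}

```text
clock: 5.58
ee_pos: [0.5789, 0.1305, 0.2278]
tcp_rot: [2.279, -2.158, -0.003]
contact_force: [-0.3, -0.1, -0.6]
finger_gap: 0.583
```

Run:
```python
from h import *
st=robot.read_state(); p=st["ee_pos"]; go()
r=snap("side");W=cloud(r); s0=dict(np.load("/tmp/side.npz"))
print("TCP local",loc(p))
L=loc(W); m=(np.hypot(W[...,0]-p[0],W[...,1]-p[1])<.06)&(W[...,2]>.17)
k=L[m]; print(len(k))
for z in np.arange(.17,.36,.01):
    q=k[(k[:,2]>=z)&(k[:,2]<z+.01)]
    if len(q)>2: print(round(z,2),len(q),"x",q[:,0].min().round(3),q[:,0].max().round(3),"y",q[:,1].min().round(3),q[:,1].max().round(3))
# projection of TCP and expected tip into side picture
T=np.linalg.inv(np.array(r["pose"]));f=f_of(r);im=r["image"].copy()
for q,c in((p,(255,0,0)),(p-[0,0,.022],(0,255,0)),(p+[0,0,.05],(255,255,0))):
    a=T[:3,:3]@q+T[:3,3]; uv=(a[0]/a[2]*f+r["cx"],a[1]/a[2]*f+r["cy"]); print(uv); cv2.circle(im,(round(uv[0]),round(uv[1])),1,c,-1)
r["image"]=im; save(r,"s3.png",(210,170,360,300),5)
```

```text
t 5.58 pos [0.5789 0.1305 0.2278] ang -86.9 q [ 0.09  0.37 -0.5   1.7   0.19  1.12 -1.98] tilt z [-0.003 -0.001 -1.   ] F [-0.3 -0.1 -0.6] gap 0.583
TCP local [0.03363115 0.14563387 0.22784371]
6804
0.24 16 x 0.023 0.043 y 0.116 0.177
0.25 64 x 0.022 0.045 y 0.112 0.185
0.26 69 x 0.022 0.044 y 0.116 0.186
0.27 52 x 0.023 0.041 y 0.116 0.184
0.28 45 x 0.02 0.04 y 0.107 0.196
0.29 107 x 0.02 0.046 y 0.088 0.204
0.3 80 x 0.018 0.044 y 0.088 0.205
0.31 117 x 0.016 0.045 y 0.087 0.204
0.32 73 x 0.016 0.038 y 0.088 0.203
0.33 75 x 0.014 0.031 y 0.088 0.204
0.34 124 x 0.014 0.047 y 0.087 0.206
0.35 87 x 0.015 0.043 y 0.091 0.195
(np.float64(286.5616290904127), np.float64(253.5719920272514))
(np.float64(287.2528204335921), np.float64(260.25487182830733))
(np.float64(284.9067569723636), np.float64(237.57163039053216))
```

View pics/s3.png

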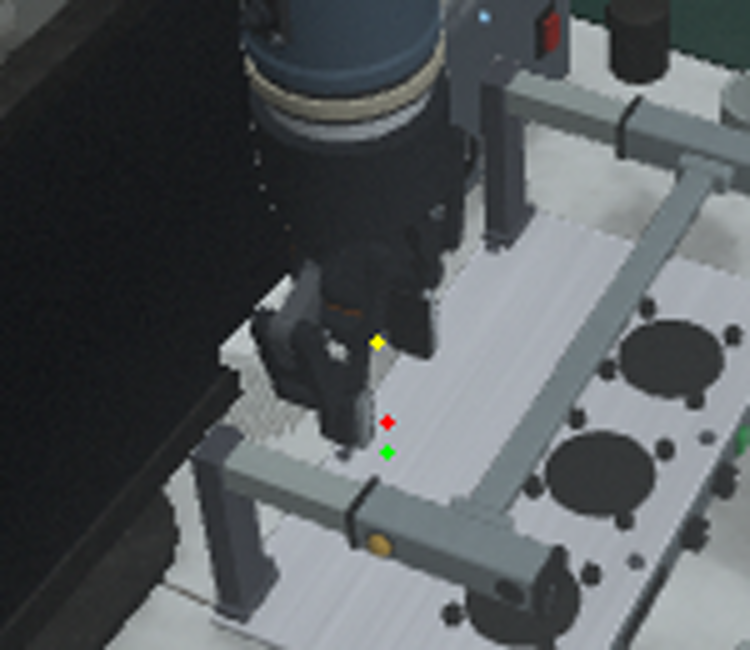

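Left fingertip at crop (355,440), clearly above the projected TCP marks. So the real tips sit about 15–17 mm behind the reported TCP, where the text says 22 mm ahead; x and y agree. I'll use tips = ee_z + 0.016 and lower to ee_z 0.119 for the tube.

Call:
{"api": "send_rows", "payload": {
  "plan": [
    {"dp": [0.001,-0.001,0.06],"yaw": 0,"jaw": 50},
    {"dp": [0.001,-0.001,0.1],"yaw": 0,"jaw": 50},
    {"dp": [0.001,-0.001,0.136],"yaw": 0,"jaw": 50},
    {"dp": [0.001,-0.001,0.136],"yaw": 0,"jaw": 50},
    {"dp": [0.001,-0.001,0.136],"yaw": 0,"jaw": 50},
    {"dp": [0.001,-0.001,0.136],"yaw": 0,"jaw": 50},
    {"dp": [0.001,-0.001,0.136],"yaw": 0,"jaw": 40},
    {"dp": [0.001,-0.001,0.136],"yaw": 0,"jaw": 40}
  ]
}}

```text
clock: 6.62
ee_pos: [0.5809, 0.13, 0.1214]
tcp_rot: [-2.28, 2.16, -0.001]
contact_force: [0.0, 1.0, 0.4]
finger_gap: 0.47
```

Run:
```python
from h import *
b=sh(.035,.145);go((*b,.119,93.13)); print(loc(robot.read_state()["ee_pos"]))
```

```text
t 6.62 pos [0.5809 0.13   0.1214] ang -86.9 q [ 0.06  0.48 -0.47  1.81  0.27  0.91 -2.04] tilt z [ 0.001  0.    -1.   ] F [0.  1.  0.4] gap 0.47
(np.float64(0.5803201061815283), np.float64(0.12989667297501648), 0.119, 93.13) -> dp [0.0001, 0.0007, 0.003] yaw -0.0009 rows 1
[0.03558589 0.14510824 0.12140102]
```

Positioned well, so I'll close on the tube.

Call:
{"api": "send_rows", "payload": {
  "plan": [
    {"dp": [0,0,0.001],"yaw": 0,"jaw": 32},
    {"dp": [0,0,0.001],"yaw": 0,"jaw": 26},
    {"dp": [0,0,0.001],"yaw": 0,"jaw": 20},
    {"dp": [0,0,0.001],"yaw": 0,"jaw": 20},
    {"dp": [0,0,0.001],"yaw": 0,"jaw": 20}
  ]
}}

```text
clock: 7.25
ee_pos: [0.5812, 0.1284, 0.1208]
tcp_rot: [2.279, -2.161, 0.003]
contact_force: [-1.4, -2.8, 5.9]
finger_gap: 0.27
```

Run:
```python
from h import *
p=robot.read_state()["ee_pos"]; L=loc(p); print(L, robot.read_state()["torque"])
go(*[(*sh(.035+d,L[1]),p[2],93.13) for d in(.03,.066,.069)])
```

```text
[0.03575022 0.14350186 0.12080446] [-0.56279679  0.24699456 -0.05543103]
t 7.25 pos [0.5812 0.1284 0.1208] ang -87.0 q [ 0.06  0.48 -0.46  1.81  0.27  0.91 -2.04] tilt z [ 0.001 -0.002 -1.   ] F [-1.4 -2.8  5.9] gap 0.27
(np.float64(0.6103571434609096), np.float64(0.13004095472485563), np.float64(0.12080445631946593), 93.13) -> dp [-0.0001, -0.0366, 0.0] yaw -0.003 rows 1
(np.float64(0.6463032992684742), np.float64(0.13200917286781935), np.float64(0.12080445631946593), 93.13) -> dp [-0.0001, -0.0816, 0.0001] yaw -0.003 rows 2
(np.float64(0.6492988122524379), np.float64(0.13217319104639969), np.float64(0.12080445631946593), 93.13) -> dp [-0.0001, -0.0853, 0.0001] yaw -0.003 rows 2
```

Gap is 23 mm, so the tube is held. Sliding back.

Call:
{"api": "send_rows", "payload": {
  "plan": [
    {"dp": [0,-0.01,0],"yaw": 0,"jaw": 20},
    {"dp": [0,-0.02,0],"yaw": 0,"jaw": 20},
    {"dp": [0,-0.03,0],"yaw": 0,"jaw": 20},
    {"dp": [0,-0.04,0],"yaw": 0,"jaw": 20},
    {"dp": [0,-0.05,0],"yaw": 0,"jaw": 20},
    {"dp": [0,-0.06,0],"yaw": 0,"jaw": 20},
    {"dp": [0,-0.068,0],"yaw": 0,"jaw": 20},
    {"dp": [0,-0.075,0],"yaw": 0,"jaw": 20},
    {"dp": [0,-0.08,0],"yaw": 0,"jaw": 20},
    {"dp": [0,-0.083,0],"yaw": 0,"jaw": 20},
    {"dp": [0,-0.083,0],"yaw": 0,"jaw": 20},
    {"dp": [0,-0.083,0],"yaw": 0,"jaw": 20}
  ]
}}

```text
clock: 8.75
ee_pos: [0.6473, 0.1319, 0.1208]
tcp_rot: [2.278, -2.161, 0.003]
contact_force: [-2.0, -4.0, 5.4]
finger_gap: 0.271
```

```bash
cat >> h.py <<'E'
def bar(r,box=None):
    L=loc(cloud(r)).reshape(-1,3); m=(L[:,1]>-.12)&(L[:,1]<.08)&(L[:,2]>.153)&(L[:,2]<.167)&(L[:,0]>-.03)&(L[:,0]<.1)
    print("bar x",np.percentile(L[m][:,0],[3,50,97]).round(4),m.sum())
def brass(r):
    h=cv2.cvtColor(r["image"],cv2.COLOR_RGB2HSV); L=loc(cloud(r)); m=(h[...,1]>110)&(h[...,0]>8)&(h[...,0]<30)&(L[...,1]>.14)&(L[...,1]<.18)&(L[...,2]>.13)&(L[...,2]<.175)
    print("brass",m.sum(),L[m].mean(0) if m.any() else None)
E
python3 - <<'E'
from h import *
print(loc(robot.read_state()["ee_pos"])); go()
r=snap("side"); bar(r); brass(r)
E
```

```text
[0.10202118 0.14335932 0.12082785]
t 8.75 pos [0.6473 0.1319 0.1208] ang -87.0 q [ 0.04  0.58 -0.44  1.65  0.29  0.98 -2.02] tilt z [ 0.    -0.002 -1.   ] F [-2.  -4.   5.4] gap 0.271
bar x [0.0591 0.0657 0.0749] 424
brass 14 [0.03503218 0.15833563 0.15583211]
```

The bar is at 66 mm and the button is out again. Releasing, lifting, then re-measuring the pots.

Call:
{"api": "send_rows", "payload": {
  "plan": [
    {"dp": [0,0,0],"yaw": 0,"jaw": 45},
    {"dp": [0,0,0],"yaw": 0,"jaw": 45},
    {"dp": [0,0,0],"yaw": 0,"jaw": 45},
    {"dp": [0,0,-0.08],"yaw": 0,"jaw": 45},
    {"dp": [0,0,-0.16],"yaw": 0,"jaw": 45},
    {"dp": [0,0,-0.16],"yaw": 0,"jaw": 45},
    {"dp": [0,0,-0.16],"yaw": 0,"jaw": 45}
  ]
}}

```text
clock: 9.68
ee_pos: [0.6466, 0.1336, 0.2478]
tcp_rot: [2.281, -2.16, 0.0]
contact_force: [-0.6, -1.3, -0.4]
finger_gap: 0.53
```

```bash
cat >> h.py <<'E'
def find(r):
    """pots (rim circles at z~.06) and lid knobs (z~.038) on the bench, from the depth map"""
    W=cloud(r); rgb=r["image"].astype(int)
    for n,lo,hi,Rr in(("rim",.050,.066,(.022,.031)),("knob",.030,.045,(.007,.012))):
        m=((W[...,2]>lo)&(W[...,2]<hi)&(W[...,0]>.38)&(W[...,0]<.72)&(W[...,1]<.36)&(W[...,1]>-.42)).astype(np.uint8)
        k,lab,st,_=cv2.connectedComponentsWithStats(m,connectivity=8)
        for i in range(1,k):
            if st[i,4]<15: continue
            P=W[lab==i]; (x,y),R=cv2.minEnclosingCircle(P[:,:2].astype(np.float32))
            if Rr[0]<R<Rr[1]: print(n,round(x,4),round(y,4),"R",round(R,4),"z",P[:,2].mean().round(3),"n",len(P),"rgb",rgb[lab==i].mean(0).round())
E
python3 - <<'E'
from h import *
r=snap("top"); find(r); bar(r); brass(r); r=snap("side"); bar(r); brass(r)
go((.502,-.3525,.20,63.1),(.502,-.3525,.20,-116.9))
E
```

```text
rim 0.6023 -0.3147 R 0.0268 z 0.058 n 162 rgb [101. 110. 112.]
rim 0.5022 -0.3526 R 0.0265 z 0.058 n 166 rgb [ 98. 106. 108.]
rim 0.4325 -0.266 R 0.0261 z 0.058 n 154 rgb [ 21.  47. 121.]
knob 0.6997 -0.3559 R 0.0116 z 0.038 n 16 rgb [9. 8. 8.]
knob 0.5908 0.3097 R 0.0091 z 0.037 n 52 rgb [20. 22. 23.]
knob 0.4901 0.3523 R 0.0097 z 0.034 n 44 rgb [28. 28. 29.]
knob 0.4903 0.3324 R 0.0095 z 0.035 n 41 rgb [30. 30. 30.]
knob 0.4906 0.3122 R 0.0103 z 0.034 n 50 rgb [27. 27. 28.]
knob 0.4897 0.2847 R 0.009 z 0.035 n 44 rgb [26. 26. 27.]
knob 0.4902 0.266 R 0.01 z 0.034 n 47 rgb [26. 26. 27.]
knob 0.4903 0.2463 R 0.0108 z 0.034 n 50 rgb [26. 27. 27.]
knob 0.4663 0.3495 R 0.0098 z 0.033 n 36 rgb [27. 28. 28.]
knob 0.4666 0.3319 R 0.0098 z 0.033 n 41 rgb [27. 28. 28.]
knob 0.4669 0.3125 R 0.0106 z 0.033 n 40 rgb [26. 27. 27.]
knob 0.4669 0.2834 R 0.0091 z 0.032 n 35 rgb [27. 27. 28.]
knob 0.4676 0.2664 R 0.0091 z 0.032 n 34 rgb [27. 27. 28.]
knob 0.4668 0.2475 R 0.0091 z 0.033 n 32 rgb [27. 27. 28.]
knob 0.4669 0.2198 R 0.0076 z 0.033 n 25 rgb [28. 28. 29.]
knob 0.4672 0.2051 R 0.0085 z 0.0
[... 224 characters left out ...]
0096 z 0.032 n 26 rgb [28. 28. 29.]
knob 0.4485 0.2639 R 0.0082 z 0.032 n 22 rgb [26. 26. 27.]
knob 0.4481 0.2204 R 0.0088 z 0.032 n 25 rgb [28. 28. 29.]
knob 0.4469 0.2028 R 0.0085 z 0.032 n 25 rgb [28. 29. 29.]
knob 0.4231 -0.1655 R 0.0087 z 0.038 n 50 rgb [18. 19. 20.]
bar x [0.0587 0.0662 0.0739] 780
brass 0 None
bar x [0.059  0.0653 0.0747] 420
brass 14 [0.03469963 0.1588373  0.15658503]
t 9.78 pos [0.6459 0.1331 0.2459] ang -86.9 q [ 0.06  0.47 -0.48  1.52  0.22  1.22 -1.96] tilt z [-0.003 -0.001 -1.   ] F [-0.7 -0.1 -0.3] gap 0.524
(0.502, -0.3525, 0.2, 63.1) -> dp [0.5963, 0.2125, 0.0587] yaw 1.0477 rows 9
(0.502, -0.3525, 0.2, -116.9) -> dp [0.5963, 0.2125, 0.0587] yaw 1.0477 rows 9
```

Call:
{"api": "send_rows", "payload": {
  "plan": [
    {"dp": [0.596,0.2125,0.04],"yaw": 1,"jaw": 80},
    {"dp": [0.596,0.2125,0.04],"yaw": 1,"jaw": 80},
    {"dp": [0.596,0.2125,0.04],"yaw": 1,"jaw": 80},
    {"dp": [0.596,0.2125,0.04],"yaw": 1,"jaw": 80},
    {"dp": [0.596,0.2125,0.04],"yaw": 1,"jaw": 80},
    {"dp": [0.596,0.2125,0.04],"yaw": 1,"jaw": 80},
    {"dp": [0.596,0.2125,0.04],"yaw": 1,"jaw": 80},
    {"dp": [0.596,0.2125,0.04],"yaw": 1,"jaw": 80},
    {"dp": [0.596,0.2125,0.04],"yaw": 1,"jaw": 80},
    {"dp": [0.596,0.2125,0.04],"yaw": 1,"jaw": 80},
    {"dp": [0.596,0.2125,0.04],"yaw": 1,"jaw": 80},
    {"dp": [0.596,0.2125,0.04],"yaw": 1,"jaw": 80}
  ]
}}

```text
clock: 11.28
ee_pos: [0.504, -0.3498, 0.216]
tcp_rot: [-1.68, 2.654, 0.001]
contact_force: [0.1, 0.4, 0.1]
finger_gap: 0.936
```

Run:
```python
from h import *
r=snap("side"); L=cloud(r); save(r,"s4.png",(320,120,480,260),5)
p=robot.read_state()["ee_pos"]; m=(np.hypot(L[...,0]-p[0],L[...,1]-p[1])<.065)&(L[...,2]>.1)&(L[...,2]<.3); print("tip z",np.sort(L[m][:,2])[:12].round(3))
go((.5022,-.3526,.08,-115.5),(.5022,-.3526,.034,-115.5))
```

```text
tip z [0.239 0.241 0.242 0.242 0.242 0.242 0.243 0.243 0.244 0.244 0.244 0.245]
t 11.32 pos [ 0.5039 -0.3501  0.2161] ang -115.4 q [ 0.71  0.38 -0.22  1.68  0.09  1.09 -1.56] tilt z [ 0.  0. -1.] F [-0.4 -0.7  0.3] gap 0.936
(0.5022, -0.3526, 0.08, -115.5) -> dp [0.0038, 0.0006, 0.1702] yaw 0.0042 rows 3
(0.5022, -0.3526, 0.034, -115.5) -> dp [0.0038, 0.0006, 0.2277] yaw 0.0042 rows 3
```

Call:
{"api": "send_rows", "payload": {
  "plan": [
    {"dp": [0.004,0.001,0.08],"yaw": 0,"jaw": 80},
    {"dp": [0.004,0.001,0.15],"yaw": 0,"jaw": 80},
    {"dp": [0.004,0.001,0.21],"yaw": 0,"jaw": 76},
    {"dp": [0.004,0.001,0.23],"yaw": 0,"jaw": 72},
    {"dp": [0.004,0.001,0.23],"yaw": 0,"jaw": 70},
    {"dp": [0.004,0.001,0.23],"yaw": 0,"jaw": 70}
  ]
}}

```text
clock: 12.08
ee_pos: [0.5027, -0.355, 0.0343]
tcp_rot: [-1.675, 2.656, -0.006]
contact_force: [-0.2, -0.4, 0.2]
finger_gap: 0.823
```

Run:
```python
from h import *
go((.5022,-.3526,.032,-115.5))
```

```text
t 12.07 pos [ 0.5027 -0.355   0.0343] ang -115.5 q [ 0.69  0.59 -0.19  1.83  0.16  0.74 -1.61] tilt z [ 0.004 -0.002 -1.   ] F [-0.2 -0.4  0.2] gap 0.823
(0.5022, -0.3526, 0.032, -115.5) -> dp [-0.0025, 0.0019, 0.0029] yaw -0.0008 rows 1
```

Call:
{"api": "send_rows", "payload": {
  "plan": [
    {"dp": [-0.002,0.001,0.002],"yaw": 0,"jaw": 66},
    {"dp": [-0.002,0.001,0.002],"yaw": 0,"jaw": 56},
    {"dp": [-0.002,0.001,0.002],"yaw": 0,"jaw": 46},
    {"dp": [-0.002,0.001,0.002],"yaw": 0,"jaw": 44},
    {"dp": [-0.002,0.001,0.002],"yaw": 0,"jaw": 44},
    {"dp": [-0.002,0.001,0.002],"yaw": 0,"jaw": 44},
    {"dp": [-0.002,0.001,-0.02],"yaw": 0,"jaw": 44},
    {"dp": [-0.002,0.001,-0.06],"yaw": 0,"jaw": 44},
    {"dp": [-0.002,0.001,-0.12],"yaw": 0,"jaw": 44},
    {"dp": [-0.002,0.001,-0.18],"yaw": 0,"jaw": 44},
    {"dp": [-0.002,0.001,-0.18],"yaw": 0,"jaw": 44}
  ]
}}

```text
clock: 13.45
ee_pos: [0.5035, -0.3539, 0.1814]
tcp_rot: [-1.673, 2.654, -0.014]
contact_force: [0.4, 0.2, -3.3]
finger_gap: 0.573
```

Run:
```python
from h import *
n=sh(0,-.09); print(n); go((*n,.178,-116.9))
r=snap("side"); L=cloud(r); save(r,"s5.png",(330,110,470,230),5)
p=robot.read_state()["ee_pos"]; m=(np.hypot(L[...,0]-p[0],L[...,1]-p[1])<.06)&(L[...,2]>.07)&(L[...,2]<.3); print("low z",np.sort(L[m][:,2])[:12].round(3))
```

```text
[ 0.55822055 -0.10666539]
t 13.45 pos [ 0.5035 -0.3539  0.1814] ang -115.5 q [ 0.71  0.41 -0.22  1.72  0.1   1.01 -1.56] tilt z [ 0.008 -0.005 -1.   ] F [ 0.4  0.2 -3.3] gap 0.573
(np.float64(0.5582205453574094), np.float64(-0.10666538951891143), 0.178, -116.9) -> dp [-0.3083, 0.0715, 0.0032] yaw 0.0473 rows 5
low z [0.15  0.153 0.153 0.153 0.153 0.153 0.153 0.153 0.154 0.154 0.154 0.154]
```

View pics/s5.png

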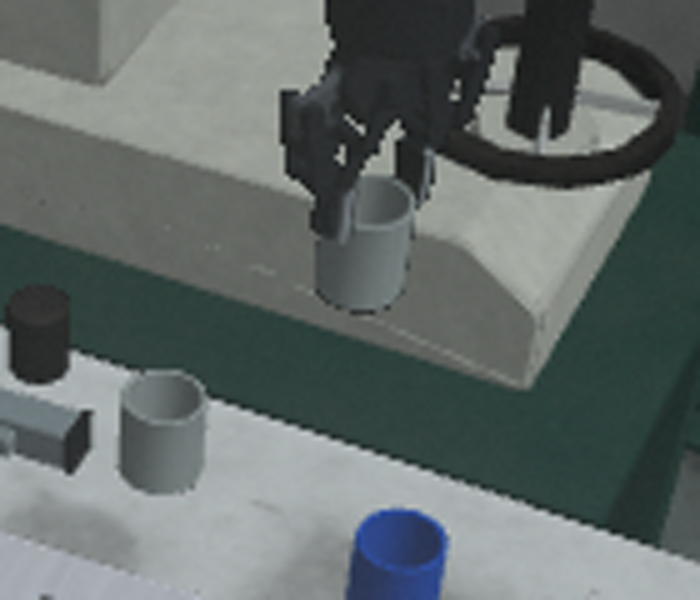

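Pot held upright with its bottom at ee −31 mm. I'll put this one in the middle nest, first checking the nest centres now that the bar is parked.

Call:
{"api": "send_rows", "payload": {
  "plan": [
    {"dp": [0,0,-0.07],"yaw": 0,"jaw": 44},
    {"dp": [0,0,-0.07],"yaw": 0,"jaw": 44}
  ]
}}

```text
clock: 13.75
ee_pos: [0.5026, -0.3533, 0.235]
tcp_rot: [-1.674, 2.655, -0.009]
contact_force: [0.1, 0.0, -2.3]
finger_gap: 0.574
```

Run:
```python
from h import *
for n in("top","side"):
    r=snap(n); W=loc(cloud(r)); g=r["image"].max(2)
    m=((g<60)&(abs(W[...,0])<.045)&(abs(W[...,1])<.13)&(W[...,2]<.054)&(W[...,2]>.04)).astype(np.uint8)
    k,lab,st,_=cv2.connectedComponentsWithStats(cv2.morphologyEx(m,cv2.MORPH_OPEN,np.ones((3,3),np.uint8)))
    for i in range(1,k):
        if st[i,4]<100: continue
        v,u=np.nonzero(lab==i); P=np.array([onz(r,a,b,.05) for a,b in zip(u,v)]); (x,y),R=cv2.minEnclosingCircle(P[:,:2].astype(np.float32))
        print(n,st[i,4],"mean",loc(P.mean(0)).round(4),"circ",loc(np.array([x,y,.05])).round(4),round(R,4))
n=sh(0,0); print(n); go((*n,.24,-115.5))
```

```text
top 438 mean [-0.0008 -0.0903  0.05  ] circ [-0.0003 -0.0901  0.05  ] 0.0281
top 401 mean [-0.0014 -0.0005  0.05  ] circ [-0.0006 -0.0005  0.05  ] 0.028
top 444 mean [-0.0005  0.09    0.05  ] circ [0.     0.0894 0.05  ] 0.0279
side 210 mean [ 0.0021 -0.0918  0.05  ] circ [ 0.0018 -0.0917  0.05  ] 0.0268
side 128 mean [ 0.0055 -0.0074  0.05  ] circ [ 0.0015 -0.0027  0.05  ] 0.0272
side 179 mean [0.0076 0.0917 0.05  ] circ [0.0037 0.0898 0.05  ] 0.026
[ 0.5533 -0.0168]
t 13.85 pos [ 0.5    -0.352   0.2307] ang -115.5 q [ 0.71  0.37 -0.22  1.67  0.09  1.12 -1.55] tilt z [-0.002  0.001 -1.   ] F [ 0.4  0.8 -1.7] gap 0.571
(np.float64(0.5533), np.float64(-0.0168), 0.24, -115.5) -> dp [-0.4068, 0.1205, -0.0112] yaw -0.0011 rows 6
```

The nest frame is confirmed within 1 mm. Moving over the middle nest.

Call:
{"api": "send_rows", "payload": {
  "plan": [
    {"dp": [-0.06,0.018,-0.011],"yaw": 0,"jaw": 44},
    {"dp": [-0.13,0.038,-0.011],"yaw": 0,"jaw": 44},
    {"dp": [-0.2,0.06,-0.011],"yaw": 0,"jaw": 44},
    {"dp": [-0.27,0.08,-0.011],"yaw": 0,"jaw": 44},
    {"dp": [-0.34,0.1,-0.011],"yaw": 0,"jaw": 44},
    {"dp": [-0.38,0.113,-0.011],"yaw": 0,"jaw": 44},
    {"dp": [-0.407,0.1205,-0.011],"yaw": 0,"jaw": 44},
    {"dp": [-0.407,0.1205,-0.011],"yaw": 0,"jaw": 44},
    {"dp": [-0.407,0.1205,0.07],"yaw": 0,"jaw": 44},
    {"dp": [-0.407,0.1205,0.135],"yaw": 0,"jaw": 44},
    {"dp": [-0.407,0.1205,0.135],"yaw": 0,"jaw": 44},
    {"dp": [-0.407,0.1205,0.135],"yaw": 0,"jaw": 44}
  ]
}}

```text
clock: 15.35
ee_pos: [0.5554, -0.018, 0.1253]
tcp_rot: [-1.673, 2.657, -0.002]
contact_force: [0.2, 0.3, -1.9]
finger_gap: 0.576
```

Run:
```python
from h import *
n=sh(0,0); print(loc(robot.read_state()["ee_pos"])); go((*n,.083,-115.5))
r=snap("side"); save(r,"s6.png",(260,180,400,300),5)
```

```text
[ 0.0020686  -0.00128207  0.12530666]
t 15.35 pos [ 0.5554 -0.018   0.1253] ang -115.6 q [ 0.24  0.4  -0.36  1.9   0.18  0.87 -2.23] tilt z [ 0.002 -0.    -1.   ] F [ 0.2  0.3 -1.9] gap 0.576
(np.float64(0.5533), np.float64(-0.0168), 0.083, -115.5) -> dp [-0.0001, 0.0031, 0.0529] yaw -0.0038 rows 1
```

View pics/s6.png

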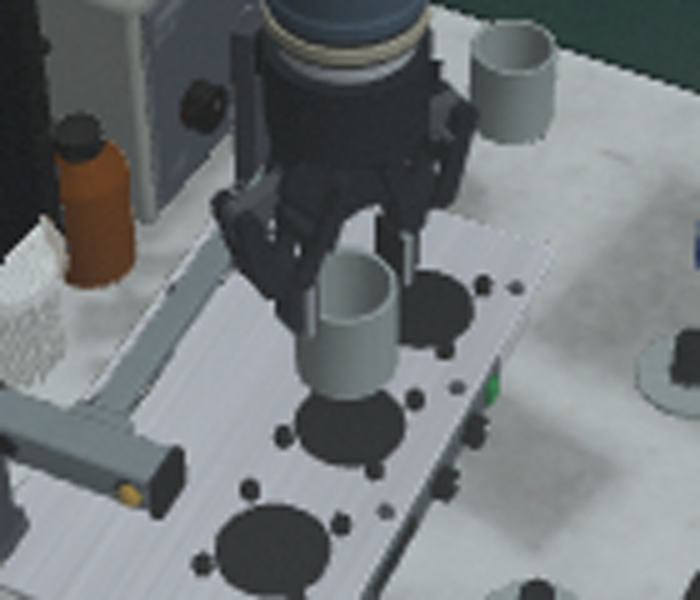

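The pot is centred over the middle nest with fingers clear of the bar. Lowering and releasing.

Call:
{"api": "send_rows", "payload": {
  "plan": [
    {"dp": [0,0.003,0.025],"yaw": 0,"jaw": 44},
    {"dp": [0,0.003,0.04],"yaw": 0,"jaw": 44},
    {"dp": [0,0.003,0.05],"yaw": 0,"jaw": 44},
    {"dp": [0,0.003,0.053],"yaw": 0,"jaw": 44},
    {"dp": [0,0.003,0.053],"yaw": 0,"jaw": 44},
    {"dp": [0,0.003,0.053],"yaw": 0,"jaw": 44}
  ]
}}

```text
clock: 16.15
ee_pos: [0.5526, -0.016, 0.082]
tcp_rot: [-1.675, 2.657, -0.001]
contact_force: [0.3, -0.3, -1.3]
finger_gap: 0.57
```

Run:
```python
from h import *
print(loc(robot.read_state()["ee_pos"])); go()
```

```text
[-0.00067326  0.00083205  0.08199218]
t 16.15 pos [ 0.5526 -0.016   0.082 ] ang -115.5 q [ 0.23  0.46 -0.35  1.94  0.22  0.78 -2.26] tilt z [ 0.001  0.    -1.   ] F [ 0.3 -0.3 -1.3] gap 0.57
```

Call:
{"api": "send_rows", "payload": {
  "plan": [
    {"dp": [0,0,0.001],"yaw": 0,"jaw": 55},
    {"dp": [0,0,0.001],"yaw": 0,"jaw": 66},
    {"dp": [0,0,0.001],"yaw": 0,"jaw": 66},
    {"dp": [0,0,-0.04],"yaw": 0,"jaw": 66},
    {"dp": [0,0,-0.1],"yaw": 0,"jaw": 66},
    {"dp": [0,0,-0.17],"yaw": 0,"jaw": 66},
    {"dp": [0,0,-0.17],"yaw": 0,"jaw": 66}
  ]
}}

```text
clock: 17.02
ee_pos: [0.5553, -0.0156, 0.2227]
tcp_rot: [-1.671, 2.65, -0.009]
contact_force: [0.2, 0.0, -0.9]
finger_gap: 0.776
```

Run:
```python
from h import *
r=snap("side")
W=cloud(r);L=loc(W); m=(np.hypot(L[...,0],L[...,1])<.035)&(L[...,2]>.1)&(L[...,2]<.125); (c,R)=cv2.minEnclosingCircle(L[m][:,:2].astype(np.float32)); print("placed rim local",c,R,L[m][:,2].mean(),L[m][:,2].std())
find(r); go((.6023,-.3147,.20,-116.9))
```

```text
placed rim local (-0.00040414734394289553, -0.0006810375489294529) 0.029113158583641052 0.1071584803618643 0.003368638713251945
rim 0.6026 -0.3137 R 0.0285 z 0.057 n 120 rgb [104. 113. 113.]
rim 0.6902 -0.1203 R 0.0286 z 0.055 n 34 rgb [111. 116. 121.]
rim 0.432 -0.2667 R 0.0284 z 0.057 n 138 rgb [ 49.  70. 126.]
rim 0.6856 -0.0399 R 0.023 z 0.051 n 21 rgb [151. 156. 163.]
knob 0.4239 -0.1659 R 0.0103 z 0.036 n 38 rgb [54. 57. 58.]
knob 0.4255 0.0259 R 0.009 z 0.037 n 47 rgb [55. 58. 59.]
knob 0.4492 0.188 R 0.0084 z 0.031 n 18 rgb [59. 61. 61.]
knob 0.4492 0.2035 R 0.0076 z 0.031 n 19 rgb [56. 58. 58.]
knob 0.4475 0.2196 R 0.0083 z 0.032 n 23 rgb [56. 57. 58.]
knob 0.5922 0.3098 R 0.0093 z 0.037 n 56 rgb [48. 50. 51.]
knob 0.4506 0.2643 R 0.0077 z 0.031 n 16 rgb [52. 54. 54.]
knob 0.4479 0.284 R 0.0096 z 0.031 n 23 rgb [53. 55. 55.]
knob 0.4674 0.3134 R 0.0093 z 0.032 n 39 rgb [51. 53. 53.]
knob 0.4485 0.3132 R 0.0085 z 0.031 n 26 rgb [51. 52. 52.]
knob 0.468 0.3317 R 0.01 z 0.032 n 42 rgb [51. 52. 52.]
knob 0.4497 0.3323 R 0.0078 z 0.032 n 23 rgb [50. 51. 51.]
knob 0.4673 0.3508 R 0.0092 z 0.032 n 47 rgb [49. 50. 50.]
knob 0.4474 0.3513 R 0.0098 z 0.031 n 25 rgb [50. 51. 50.]
t 17.07 pos [ 0.5534 -0.016   0.2198] ang -115.5 q [ 0.27  0.29 -0.39  1.81  0.13  1.06 -2.18] tilt z [ 0.005 -0.    -1.   ] F [-0.2 -0.4 -1.8] gap 0.776
(0.6023, -0.3147, 0.2, -116.9) -> dp [0.3106, -0.216, 0.0253] yaw 0.0473 rows 5
```

Call:
{"api": "send_rows", "payload": {
  "plan": [
    {"dp": [0.31,-0.216,0],"yaw": 0.03,"jaw": 78},
    {"dp": [0.31,-0.216,0],"yaw": 0.03,"jaw": 78},
    {"dp": [0.31,-0.216,0],"yaw": 0.03,"jaw": 78},
    {"dp": [0.31,-0.216,0],"yaw": 0.03,"jaw": 78},
    {"dp": [0.31,-0.216,0],"yaw": 0.03,"jaw": 78},
    {"dp": [0.31,-0.216,0],"yaw": 0.03,"jaw": 78},
    {"dp": [0.31,-0.216,0.08],"yaw": 0.03,"jaw": 78},
    {"dp": [0.31,-0.216,0.15],"yaw": 0.03,"jaw": 78},
    {"dp": [0.31,-0.216,0.16],"yaw": 0.03,"jaw": 78},
    {"dp": [0.31,-0.216,0.16],"yaw": 0.03,"jaw": 78},
    {"dp": [0.31,-0.216,0.16],"yaw": 0.03,"jaw": 78}
  ]
}}

```text
clock: 18.45
ee_pos: [0.6031, -0.3147, 0.0925]
tcp_rot: [-1.655, 2.667, -0.006]
contact_force: [-0.3, -1.0, 0.2]
finger_gap: 0.915
```

Run:
```python
from h import *
go((.6023,-.3147,.035,-116.5))
```

```text
t 18.45 pos [ 0.6031 -0.3147  0.0925] ang -116.4 q [ 0.59  0.61 -0.24  1.63  0.17  0.92 -1.75] tilt z [ 0.004 -0.002 -1.   ] F [-0.3 -1.   0.2] gap 0.915
(0.6023, -0.3147, 0.035, -116.5) -> dp [0.0004, 0.0013, 0.0719] yaw 0.0043 rows 1
```

Call:
{"api": "send_rows", "payload": {
  "plan": [
    {"dp": [0,0.001,0.05],"yaw": 0,"jaw": 78},
    {"dp": [0,0.001,0.072],"yaw": 0,"jaw": 74},
    {"dp": [0,0.001,0.072],"yaw": 0,"jaw": 70},
    {"dp": [0,0.001,0.072],"yaw": 0,"jaw": 66},
    {"dp": [0,0.001,0.072],"yaw": 0,"jaw": 56},
    {"dp": [0,0.001,0.072],"yaw": 0,"jaw": 46},
    {"dp": [0,0.001,0.072],"yaw": 0,"jaw": 44},
    {"dp": [0,0.001,0.072],"yaw": 0,"jaw": 44},
    {"dp": [0,0.001,0.072],"yaw": 0,"jaw": 44}
  ]
}}

```text
clock: 19.58
ee_pos: [0.6015, -0.3146, 0.034]
tcp_rot: [-1.654, 2.669, -0.004]
contact_force: [-0.3, 0.1, 5.0]
finger_gap: 0.578
```

Run:
```python
from h import *
go((.6023,-.3147,.24,-116.5))
```

```text
t 19.57 pos [ 0.6015 -0.3146  0.034 ] ang -116.4 q [ 0.58  0.67 -0.23  1.66  0.2   0.83 -1.77] tilt z [ 0.003 -0.001 -1.   ] F [-0.3  0.1  5. ] gap 0.578
(0.6023, -0.3147, 0.24, -116.5) -> dp [-0.0003, -0.0017, -0.2574] yaw 0.0031 rows 4
```

Gripped at ee 34 mm. Lifting.

Call:
{"api": "send_rows", "payload": {
  "plan": [
    {"dp": [0,0,-0.03],"yaw": 0,"jaw": 44},
    {"dp": [0,0,-0.08],"yaw": 0,"jaw": 44},
    {"dp": [0,0,-0.15],"yaw": 0,"jaw": 44},
    {"dp": [0,0,-0.22],"yaw": 0,"jaw": 44},
    {"dp": [0,0,-0.26],"yaw": 0,"jaw": 44},
    {"dp": [0,0,-0.26],"yaw": 0,"jaw": 44},
    {"dp": [0,0,-0.26],"yaw": 0,"jaw": 44}
  ]
}}

```text
clock: 20.45
ee_pos: [0.5992, -0.3135, 0.2378]
tcp_rot: [1.655, -2.668, -0.005]
contact_force: [-0.0, -1.3, -3.3]
finger_gap: 0.572
```

Run:
```python
from h import *
n=sh(0,-.09); go((*n,.24,-116.9))
r=snap("side"); L=cloud(r)
p=robot.read_state()["ee_pos"]; m=(np.hypot(L[...,0]-p[0],L[...,1]-p[1])<.045)&(L[...,2]>.12)&(L[...,2]<.4); print("low z",np.sort(L[m][:,2])[:12].round(3), p)
```

```text
t 20.45 pos [ 0.5992 -0.3135  0.2378] ang -116.4 q [ 0.6   0.47 -0.26  1.49  0.13  1.2  -1.72] tilt z [-0.003  0.001 -1.   ] F [-0.  -1.3 -3.3] gap 0.572
(np.float64(0.5582205453574094), np.float64(-0.10666538951891143), 0.24, -116.9) -> dp [-0.2088, 0.1608, -0.0022] yaw 0.0178 rows 4
low z [0.205 0.206 0.206 0.206 0.207 0.207 0.207 0.207 0.208 0.208 0.208 0.209] [ 0.59899609 -0.31346328  0.23719615]
```

Call:
{"api": "send_rows", "payload": {
  "plan": [
    {"dp": [-0.05,0.04,0],"yaw": 0.018,"jaw": 44},
    {"dp": [-0.11,0.085,0],"yaw": 0.018,"jaw": 44},
    {"dp": [-0.165,0.127,0],"yaw": 0.018,"jaw": 44},
    {"dp": [-0.209,0.161,0],"yaw": 0.018,"jaw": 44},
    {"dp": [-0.209,0.161,0],"yaw": 0.018,"jaw": 44},
    {"dp": [-0.209,0.161,0],"yaw": 0.018,"jaw": 44},
    {"dp": [-0.209,0.161,0.07],"yaw": 0.018,"jaw": 44},
    {"dp": [-0.209,0.161,0.135],"yaw": 0.018,"jaw": 44},
    {"dp": [-0.209,0.161,0.135],"yaw": 0.018,"jaw": 44},
    {"dp": [-0.209,0.161,0.135],"yaw": 0.018,"jaw": 44},
    {"dp": [-0.209,0.161,0.135],"yaw": 0.018,"jaw": 44}
  ]
}}

```text
clock: 21.88
ee_pos: [0.5613, -0.1075, 0.1344]
tcp_rot: [-1.641, 2.675, -0.005]
contact_force: [0.7, -0.8, -2.4]
finger_gap: 0.573
```

Run:
```python
from h import *
n=sh(0,-.09); go((*n,.0855,-116.9)); print(loc(robot.read_state()["ee_pos"]))
r=snap("side"); save(r,"s7.png",(280,160,420,280),5)
```

```text
t 21.88 pos [ 0.5613 -0.1075  0.1344] ang -117.0 q [ 0.37  0.41 -0.33  1.86  0.17  0.89 -2.08] tilt z [ 0.005 -0.001 -1.   ] F [ 0.7 -0.8 -2.4] gap 0.573
(np.float64(0.5582205453574094), np.float64(-0.10666538951891143), 0.0855, -116.9) -> dp [0.0009, 0.0042, 0.0612] yaw -0.0018 rows 1
[ 0.0030595  -0.09100295  0.13444683]
```

View pics/s7.png

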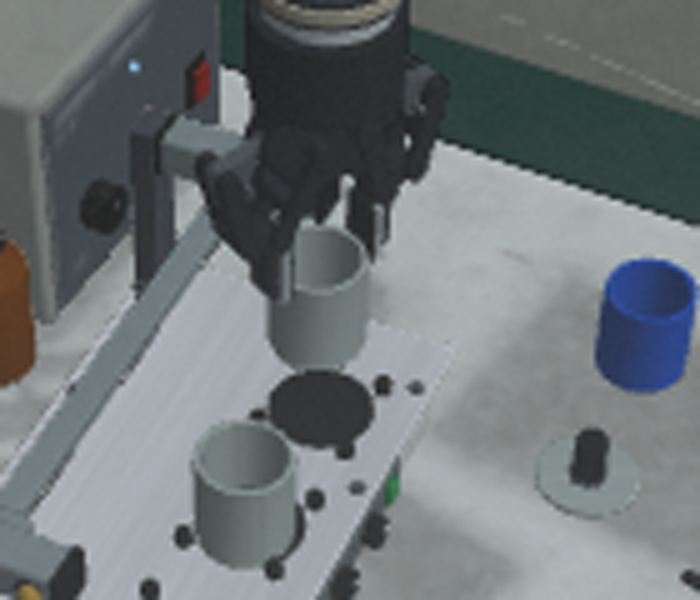

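The middle pot stands in its nest and the second is over the right nest. Lowering with a force check.

Call:
{"api": "send_rows", "payload": {
  "plan": [
    {"dp": [0.001,0.003,0.03],"yaw": 0,"jaw": 44},
    {"dp": [0.001,0.004,0.045],"yaw": 0,"jaw": 44},
    {"dp": [0.001,0.004,0.055],"yaw": 0,"jaw": 44},
    {"dp": [0.001,0.004,0.06],"yaw": 0,"jaw": 44},
    {"dp": [0.001,0.004,0.061],"yaw": 0,"jaw": 44},
    {"dp": [0.001,0.004,0.061],"yaw": 0,"jaw": 44}
  ]
}}

```text
clock: 22.68
ee_pos: [0.5568, -0.1063, 0.0841]
tcp_rot: [-1.643, 2.677, -0.002]
contact_force: [-0.9, -0.9, 2.3]
finger_gap: 0.568
```

Run:
```python
from h import *
n=sh(0,-.09); go((*n,.084,-116.9)); print(loc(robot.read_state()["ee_pos"]))
```

```text
t 22.68 pos [ 0.5568 -0.1063  0.0841] ang -116.9 q [ 0.36  0.47 -0.31  1.91  0.2   0.79 -2.1 ] tilt z [ 0.001 -0.    -1.   ] F [-0.9 -0.9  2.3] gap 0.568
(np.float64(0.5582205453574094), np.float64(-0.10666538951891143), 0.084, -116.9) -> dp [-0.0004, -0.0018, 0.0001] yaw -0.0005 rows 1
[-0.00141142 -0.08959927  0.0841051 ]
```

Call:
{"api": "send_rows", "payload": {
  "plan": [
    {"dp": [0,0,0],"yaw": 0,"jaw": 55},
    {"dp": [0,0,0],"yaw": 0,"jaw": 64},
    {"dp": [0,0,0],"yaw": 0,"jaw": 64},
    {"dp": [0,0,-0.03],"yaw": 0,"jaw": 64},
    {"dp": [0,0,-0.08],"yaw": 0,"jaw": 64},
    {"dp": [0,0,-0.13],"yaw": 0,"jaw": 64},
    {"dp": [0,0,-0.13],"yaw": 0,"jaw": 50}
  ]
}}

```text
clock: 23.55
ee_pos: [0.5586, -0.1063, 0.1907]
tcp_rot: [-1.64, 2.673, -0.008]
contact_force: [-1.3, 0.4, -0.2]
finger_gap: 0.586
```

Run:
```python
from h import *
for n in("side","top"):
    r=snap(n); L=loc(cloud(r)); print(n)
    for y in(0,-.09):
        m=(np.hypot(L[...,0],L[...,1]-y)<.032)&(L[...,2]>.103)&(L[...,2]<.118)
        if m.sum()>20: (c,R)=cv2.minEnclosingCircle(L[m][:,:2].astype(np.float32)); print("rim local",np.round(c,4),round(R,4),L[m][:,2].mean(),m.sum())
    find(r) if n=="side" else bar(r)
go((.4235,-.1655,.15,-116.9))
```

```text
side
rim local [0.0008 0.0061] 0.0269 0.10843438254032818 130
rim local [-0.0002 -0.0914] 0.0287 0.10812109724974936 133
rim 0.431 -0.2677 R 0.0286 z 0.057 n 137 rgb [ 49.  70. 126.]
knob 0.4236 -0.1665 R 0.01 z 0.036 n 41 rgb [54. 57. 58.]
knob 0.4256 0.0268 R 0.0086 z 0.037 n 44 rgb [56. 58. 59.]
knob 0.4479 0.2188 R 0.0082 z 0.031 n 21 rgb [55. 57. 57.]
knob 0.592 0.3096 R 0.0091 z 0.037 n 56 rgb [47. 50. 50.]
knob 0.468 0.2448 R 0.0091 z 0.032 n 34 rgb [54. 55. 56.]
knob 0.469 0.265 R 0.0094 z 0.032 n 35 rgb [53. 55. 55.]
knob 0.4444 0.2465 R 0.0078 z 0.031 n 16 rgb [51. 53. 53.]
knob 0.4473 0.2651 R 0.0077 z 0.031 n 21 rgb [52. 53. 54.]
knob 0.4677 0.2846 R 0.009 z 0.032 n 40 rgb [53. 54. 54.]
knob 0.4472 0.2851 R 0.0092 z 0.031 n 28 rgb [52. 54. 53.]
knob 0.468 0.3134 R 0.0099 z 0.032 n 42 rgb [51. 53. 53.]
knob 0.448 0.3135 R 0.0097 z 0.032 n 28 rgb [52. 53. 53.]
knob 0.4682 0.3317 R 0.0097 z 0.032 n 43 rgb [51. 53. 53.]
knob 0.4672 0.3507 R 0.0092 z 0.032 n 39 rgb [50. 51. 51.]
knob 0.4487 0.3514 R 0.0099 z 0.031 n 30 rgb [51. 52. 52.]
top
rim local [-0.0005  0.0067] 0.0256 0.10920427609118065 131
bar x [0.0587 0.0664 0.074 ] 518
t 23.65 pos [ 0.556  -0.1062  0.1872] ang -116.9 q [ 0.39  0.34 -0.34  1.82  0.14  1.   -2.05] tilt z [ 0. -0. -1.] F [-0.6  0.  -0.2] gap 0.584
(0.4235, -0.1655, 0.15, -116.9) -> dp [0.141, 0.1142, 0.0465] yaw -0.0003 rows 3
```

Call:
{"api": "send_rows", "payload": {
  "plan": [
    {"dp": [0.141,0.114,0],"yaw": 0,"jaw": 40},
    {"dp": [0.141,0.114,0],"yaw": 0,"jaw": 40},
    {"dp": [0.141,0.114,0],"yaw": 0,"jaw": 40},
    {"dp": [0.141,0.114,0],"yaw": 0,"jaw": 40},
    {"dp": [0.141,0.114,0.08],"yaw": 0,"jaw": 40},
    {"dp": [0.141,0.114,0.15],"yaw": 0,"jaw": 40},
    {"dp": [0.141,0.114,0.16],"yaw": 0,"jaw": 40},
    {"dp": [0.141,0.114,0.16],"yaw": 0,"jaw": 40},
    {"dp": [0.141,0.114,0.16],"yaw": 0,"jaw": 40}
  ]
}}

```text
clock: 24.78
ee_pos: [0.4259, -0.1658, 0.0611]
tcp_rot: [-1.643, 2.675, -0.005]
contact_force: [-0.4, -0.1, 0.5]
finger_gap: 0.469
```

Run:
```python
from h import *
for n in("side","top"):
    r=snap(n); L=loc(cloud(r)); print(n)
    for y in(0,-.09):
        m=(np.hypot(L[...,0],L[...,1]-y)<.036)&(L[...,2]>.103)&(L[...,2]<.118)
        if m.sum()>20: (c,R)=cv2.minEnclosingCircle(L[m][:,:2].astype(np.float32)); print("rim local",np.round(c,4),round(R,4),L[m][:,2].mean(),m.sum())
go((.4235,-.1655,.001,-116.9))
```

```text
side
rim local [0.0007 0.0073] 0.0274 0.10832968902152451 136
rim local [ 0.0007 -0.0901] 0.0283 0.10854970019324814 127
top
rim local [-0.0004  0.007 ] 0.0259 0.1095471858259917 138
rim local [-0.0007 -0.0898] 0.0258 0.10953066010851621 138
t 24.88 pos [ 0.4254 -0.166   0.061 ] ang -116.9 q [ 0.53  0.35 -0.29  2.17  0.17  0.63 -1.93] tilt z [ 0.004 -0.002 -1.   ] F [-0.1  0.1  0.2] gap 0.469
(0.4235, -0.1655, 0.001, -116.9) -> dp [0.0005, 0.0027, 0.0749] yaw -0.0006 rows 1
```

Call:
{"api": "send_rows", "payload": {
  "plan": [
    {"dp": [0.001,0.002,0.04],"yaw": 0,"jaw": 40},
    {"dp": [0.001,0.002,0.065],"yaw": 0,"jaw": 40},
    {"dp": [0.001,0.002,0.074],"yaw": 0,"jaw": 40},
    {"dp": [0.001,0.002,0.074],"yaw": 0,"jaw": 40},
    {"dp": [0.001,0.002,0.074],"yaw": 0,"jaw": 34},
    {"dp": [0.001,0.002,0.074],"yaw": 0,"jaw": 24},
    {"dp": [0.001,0.002,0.074],"yaw": 0,"jaw": 14},
    {"dp": [0.001,0.002,0.074],"yaw": 0,"jaw": 12},
    {"dp": [0.001,0.002,0.074],"yaw": 0,"jaw": 12},
    {"dp": [0.001,0.002,0.074],"yaw": 0,"jaw": 12}
  ]
}}

```text
clock: 26.12
ee_pos: [0.4225, -0.1657, 0.0008]
tcp_rot: [-1.643, 2.677, -0.002]
contact_force: [-0.3, -0.5, 5.0]
finger_gap: 0.189
```

Run:
```python
from h import *
go((.4235,-.1655,.2,-116.9))
```

```text
t 26.12 pos [ 0.4225 -0.1657  0.0008] ang -116.9 q [ 0.48  0.46 -0.25  2.21  0.24  0.49 -1.99] tilt z [ 0.001 -0.001 -1.   ] F [-0.3 -0.5  5. ] gap 0.189
(0.4235, -0.1655, 0.2, -116.9) -> dp [-0.0008, -0.0013, -0.249] yaw -0.0007 rows 4
```

Call:
{"api": "send_rows", "payload": {
  "plan": [
    {"dp": [0,0,-0.03],"yaw": 0,"jaw": 12},
    {"dp": [0,0,-0.09],"yaw": 0,"jaw": 12},
    {"dp": [0,0,-0.16],"yaw": 0,"jaw": 12},
    {"dp": [0,0,-0.22],"yaw": 0,"jaw": 12},
    {"dp": [0,0,-0.22],"yaw": 0,"jaw": 12},
    {"dp": [0,0,-0.22],"yaw": 0,"jaw": 12}
  ]
}}

```text
clock: 26.88
ee_pos: [0.4212, -0.1654, 0.1755]
tcp_rot: [1.643, -2.677, -0.001]
contact_force: [-0.1, 1.6, -0.9]
finger_gap: 0.189
```

Run:
```python
from h import *
n=sh(0,-.09); go((*n,.18,-116.9))
p=robot.read_state()["ee_pos"]
r=snap("side"); save(r,"s8.png",(330,150,470,270),5); W=cloud(r); m=(np.hypot(W[...,0]-p[0],W[...,1]-p[1])<.045)&(W[...,2]>.12)&(W[...,2]<p[2]+.02); k=W[m]; print(len(k),k[:,2].min(),k[:,2].max())
q=k[k[:,2]<p[2]+.013]; A_=np.c_[q[:,:2]-p[:2],np.ones(len(q))]; print("plane",np.linalg.lstsq(A_,q[:,2]-p[2],rcond=None)[0].round(4),len(q),cv2.minEnclosingCircle(q[:,:2].astype(np.float32)),p)
```

```text
t 26.88 pos [ 0.4212 -0.1654  0.1755] ang -116.9 q [ 0.59  0.17 -0.34  2.07  0.07  0.91 -1.84] tilt z [-0.001  0.    -1.   ] F [-0.1  1.6 -0.9] gap 0.189
(np.float64(0.5582205453574094), np.float64(-0.10666538951891143), 0.18, -116.9) -> dp [-0.1431, -0.1194, -0.0058] yaw -0.0008 rows 3
200 0.18103654606211905 0.1952987914140285
plane [-0.0075  0.0135  0.0093] 183 ((0.42191779613494873, -0.16317041218280792), 0.02963227964937687) [ 0.42121337 -0.1654463   0.17552235]
```

View pics/s8.png

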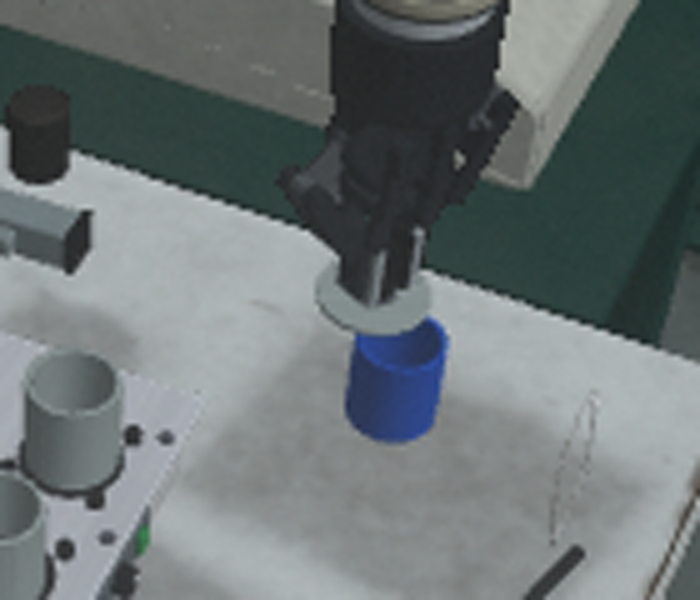

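Lid held level, plate about 10 mm above the lid's origin as expected. Carrying it to the right nest.

Call:
{"api": "send_rows", "payload": {
  "plan": [
    {"dp": [-0.05,-0.04,-0.006],"yaw": 0,"jaw": 12},
    {"dp": [-0.1,-0.083,-0.006],"yaw": 0,"jaw": 12},
    {"dp": [-0.143,-0.119,-0.006],"yaw": 0,"jaw": 12},
    {"dp": [-0.143,-0.119,-0.006],"yaw": 0,"jaw": 12},
    {"dp": [-0.143,-0.119,-0.006],"yaw": 0,"jaw": 12},
    {"dp": [-0.143,-0.119,0.03],"yaw": 0,"jaw": 12},
    {"dp": [-0.143,-0.119,0.06],"yaw": 0,"jaw": 12},
    {"dp": [-0.143,-0.119,0.06],"yaw": 0,"jaw": 12},
    {"dp": [-0.143,-0.119,0.06],"yaw": 0,"jaw": 12},
    {"dp": [-0.143,-0.119,0.06],"yaw": 0,"jaw": 12}
  ]
}}

```text
clock: 28.18
ee_pos: [0.5593, -0.1069, 0.1292]
tcp_rot: [-1.642, 2.676, -0.003]
contact_force: [-0.1, -0.2, -0.4]
finger_gap: 0.187
```

Run:
```python
from h import *
n=sh(0,-.09); go((*n,.117,-116.9),(*n,.1045,-116.9)); print(loc(robot.read_state()["ee_pos"]))
r=snap("side"); L=loc(cloud(r))
for lo,hi in((.135,.146),(.100,.113)):
    m=(np.hypot(L[...,0],L[...,1]+.09)<.045)&(L[...,2]>lo)&(L[...,2]<hi); c,R=cv2.minEnclosingCircle(L[m][:,:2].astype(np.float32)); print(m.sum(),np.round(c,4),R)
```

```text
t 28.18 pos [ 0.5593 -0.1069  0.1292] ang -116.9 q [ 0.4   0.42 -0.36  1.87  0.19  0.89 -2.1 ] tilt z [ 0.002 -0.001 -1.   ] F [-0.1 -0.2 -0.4] gap 0.187
(np.float64(0.5582205453574094), np.float64(-0.10666538951891143), 0.117, -116.9) -> dp [0.0003, 0.0014, 0.0153] yaw -0.0013 rows 1
(np.float64(0.5582205453574094), np.float64(-0.10666538951891143), 0.1045, -116.9) -> dp [0.0003, 0.0014, 0.0309] yaw -0.0013 rows 1
[ 0.0010385  -0.0903338   0.12923253]
171 [ 0.0026 -0.0891] 0.029673008248209953
90 [ 0.     -0.0887] 0.026709536090493202
```

Call:
{"api": "send_rows", "payload": {
  "plan": [
    {"dp": [0,0.0025,0],"yaw": 0,"jaw": 12},
    {"dp": [0,0.0025,0.008],"yaw": 0,"jaw": 12},
    {"dp": [0,0.0025,0.015],"yaw": 0,"jaw": 12},
    {"dp": [0,0.0025,0.02],"yaw": 0,"jaw": 12},
    {"dp": [0,0.0025,0.025],"yaw": 0,"jaw": 12},
    {"dp": [0,0.0025,0.03],"yaw": 0,"jaw": 12},
    {"dp": [0,0.0025,0.03],"yaw": 0,"jaw": 12},
    {"dp": [0,0.0025,0.03],"yaw": 0,"jaw": 12}
  ]
}}

```text
clock: 29.22
ee_pos: [0.5574, -0.1057, 0.1048]
tcp_rot: [-1.643, 2.677, -0.001]
contact_force: [-1.3, -0.0, 7.0]
finger_gap: 0.184
```

Run:
```python
from h import *
go(); print(loc(robot.read_state()["ee_pos"]))
```

```text
t 29.23 pos [ 0.5574 -0.1057  0.1048] ang -116.9 q [ 0.39  0.45 -0.35  1.89  0.2   0.84 -2.11] tilt z [ 0.001 -0.    -1.   ] F [-1.3 -0.   7. ] gap 0.184
[-0.00075349 -0.08897617  0.10483766]
```

Seated height reached (ee 0.105, +7 N). Releasing; next lid is the left one at (0.591, 0.310).

Call:
{"api": "send_rows", "payload": {
  "plan": [
    {"dp": [0,0,0],"yaw": 0,"jaw": 26},
    {"dp": [0,0,0],"yaw": 0,"jaw": 38},
    {"dp": [0,0,0],"yaw": 0,"jaw": 38},
    {"dp": [0,0,-0.04],"yaw": 0,"jaw": 38},
    {"dp": [0,0,-0.1],"yaw": 0,"jaw": 38},
    {"dp": [0,0,-0.16],"yaw": 0,"jaw": 38},
    {"dp": [0,0,-0.16],"yaw": -0.35,"jaw": 38},
    {"dp": [0,0,-0.16],"yaw": -0.7,"jaw": 38},
    {"dp": [0,0,-0.16],"yaw": -1,"jaw": 38},
    {"dp": [0,0,-0.16],"yaw": -1,"jaw": 38}
  ]
}}

```text
clock: 30.48
ee_pos: [0.5568, -0.1058, 0.2318]
tcp_rot: [2.253, -2.19, -0.0]
contact_force: [-0.6, -1.0, 0.0]
finger_gap: 0.442
```

Run:
```python
from h import *
r=snap("side"); find(r); L=loc(cloud(r))
def chk(y):
    k=L[(np.hypot(L[...,0],L[...,1]-y)<.04)&(L[...,2]>.1)&(L[...,2]<.15)]
    p=k[(k[:,2]<.124)]; kn=k[k[:,2]>.138]
    A_=np.c_[p[:,:2],np.ones(len(p))]; print("plate z",np.median(p[:,2]),"slope",np.linalg.lstsq(A_,p[:,2],rcond=None)[0][:2].round(3),"knob",kn.mean(0) if len(kn) else None)
chk(-.09)
go((.5915,.3097,.23,-60))
```

```text
rim 0.4333 -0.266 R 0.0276 z 0.057 n 138 rgb [ 50.  70. 126.]
knob 0.4259 0.0256 R 0.0088 z 0.037 n 45 rgb [56. 58. 59.]
knob 0.448 0.1875 R 0.0095 z 0.031 n 23 rgb [59. 61. 61.]
knob 0.4477 0.2046 R 0.0086 z 0.031 n 24 rgb [56. 57. 58.]
knob 0.4483 0.2227 R 0.0087 z 0.031 n 22 rgb [56. 57. 57.]
knob 0.5914 0.3097 R 0.0094 z 0.037 n 55 rgb [47. 50. 51.]
knob 0.4454 0.2468 R 0.0082 z 0.032 n 20 rgb [52. 53. 54.]
knob 0.448 0.2641 R 0.0087 z 0.031 n 16 rgb [52. 53. 54.]
knob 0.4481 0.2847 R 0.0077 z 0.031 n 25 rgb [53. 54. 54.]
knob 0.4477 0.3121 R 0.0091 z 0.031 n 30 rgb [51. 52. 53.]
knob 0.4679 0.3523 R 0.0093 z 0.032 n 41 rgb [50. 51. 51.]
knob 0.4473 0.3496 R 0.0095 z 0.031 n 23 rgb [51. 52. 51.]
plate z 0.11430738099314264 slope [ 0.04  -0.082] knob [ 0.00036844 -0.0876506   0.14208621]
t 30.52 pos [ 0.5568 -0.1058  0.2318] ang -88.4 q [ 0.49  0.32 -0.47  1.76  0.16  1.1  -1.58] tilt z [-0.  0. -1.] F [-0.   0.7  0.2] gap 0.444
(0.5915, 0.3097, 0.23, -60) -> dp [-0.5179, -0.0577, 0.0024] yaw -0.9919 rows 7
```

Right lid seated: plate top 114 mm, knob top 142 mm. On to the left lid.

Call:
{"api": "send_rows", "payload": {
  "plan": [
    {"dp": [-0.518,-0.058,0],"yaw": -0.99,"jaw": 40},
    {"dp": [-0.518,-0.058,0],"yaw": -0.99,"jaw": 40},
    {"dp": [-0.518,-0.058,0],"yaw": -0.99,"jaw": 40},
    {"dp": [-0.518,-0.058,0],"yaw": -0.99,"jaw": 40},
    {"dp": [-0.518,-0.058,0],"yaw": -0.99,"jaw": 40},
    {"dp": [-0.518,-0.058,0],"yaw": -0.99,"jaw": 40},
    {"dp": [-0.518,-0.058,0],"yaw": -0.99,"jaw": 40},
    {"dp": [-0.518,-0.058,0],"yaw": -0.99,"jaw": 40},
    {"dp": [-0.518,-0.058,0],"yaw": -0.99,"jaw": 40},
    {"dp": [-0.518,-0.058,0.08],"yaw": -0.99,"jaw": 40},
    {"dp": [-0.518,-0.058,0.16],"yaw": -0.99,"jaw": 40},
    {"dp": [-0.518,-0.058,0.16],"yaw": -0.99,"jaw": 40}
  ]
}}

```text
clock: 32.02
ee_pos: [0.5887, 0.305, 0.0992]
tcp_rot: [2.711, -1.568, -0.006]
contact_force: [-0.2, 0.9, 0.8]
finger_gap: 0.469
```

Call:
{"api": "send_rows", "payload": {
  "plan": [
    {"dp": [0,0,0.05],"yaw": 0,"jaw": 40},
    {"dp": [0,0,0.05],"yaw": 0,"jaw": 40},
    {"dp": [0,0,0.05],"yaw": 0,"jaw": 40}
  ]
}}

```text
clock: 32.4
ee_pos: [0.5925, 0.3105, 0.067]
tcp_rot: [-2.718, 1.568, -0.004]
contact_force: [-0.3, 0.2, 0.7]
finger_gap: 0.471
```

Run:
```python
from h import *
go((.5912,.3097,.001,-60))
r=snap("top"); L=loc(cloud(r))
for y in(0,-.09):
    k=L[(np.hypot(L[...,0],L[...,1]-y)<.04)&(L[...,2]>.1)&(L[...,2]<.15)]; c,R=cv2.minEnclosingCircle(k[:,:2].astype(np.float32)); kn=k[k[:,2]>.136]
    p=k[k[:,2]<.12]; print(np.round(c,4),R,"z med",np.median(p[:,2]),"slope",np.linalg.lstsq(np.c_[p[:,:2],np.ones(len(p))],p[:,2],rcond=None)[0][:2].round(3),kn.mean(0) if len(kn) else "")
```

```text
t 32.4 pos [0.5925 0.3105 0.067 ] ang -60.0 q [-0.16  0.68 -0.57  1.66  0.44  0.93 -1.94] tilt z [ 0.004  0.002 -1.   ] F [-0.3  0.2  0.7] gap 0.471
(0.5912, 0.3097, 0.001, -60) -> dp [0.0, 0.0022, 0.0825] yaw 0.001 rows 2
[-0.0004  0.0071] 0.02578752487897873 z med 0.10975602136760909 slope [-0.002 -0.009] 
[ 0.0002 -0.0888] 0.028743525967001915 z med 0.11388209990353437 slope [-0.001  0.004] [-0.00020787 -0.08818939  0.14139674]
```

The right lid is level, and the middle pot stands flat at y +7 mm. Grasping the left lid.

Call:
{"api": "send_rows", "payload": {
  "plan": [
    {"dp": [0,0.001,0.05],"yaw": 0,"jaw": 40},
    {"dp": [0,0.001,0.075],"yaw": 0,"jaw": 40},
    {"dp": [0,0.001,0.081],"yaw": 0,"jaw": 40},
    {"dp": [0,0.001,0.081],"yaw": 0,"jaw": 40},
    {"dp": [0,0.001,0.081],"yaw": 0,"jaw": 34},
    {"dp": [0,0.001,0.081],"yaw": 0,"jaw": 24},
    {"dp": [0,0.001,0.081],"yaw": 0,"jaw": 14},
    {"dp": [0,0.001,0.081],"yaw": 0,"jaw": 12},
    {"dp": [0,0.001,0.081],"yaw": 0,"jaw": 12},
    {"dp": [0,0.001,0.081],"yaw": 0,"jaw": 12}
  ]
}}

```text
clock: 33.7
ee_pos: [0.5906, 0.3099, 0.0002]
tcp_rot: [-2.721, 1.568, -0.001]
contact_force: [-0.9, -0.8, 5.4]
finger_gap: 0.185
```

Call:
{"api": "send_rows", "payload": {
  "plan": [
    {"dp": [0,0,-0.03],"yaw": 0,"jaw": 12},
    {"dp": [0,0,-0.09],"yaw": 0,"jaw": 12},
    {"dp": [0,0,-0.16],"yaw": 0,"jaw": 12},
    {"dp": [0,0,-0.23],"yaw": 0,"jaw": 12},
    {"dp": [0,0,-0.29],"yaw": 0,"jaw": 12},
    {"dp": [0,0,-0.29],"yaw": 0,"jaw": 12},
    {"dp": [0,0,-0.29],"yaw": 0,"jaw": 12}
  ]
}}

```text
clock: 34.58
ee_pos: [0.5895, 0.309, 0.2311]
tcp_rot: [2.721, -1.568, 0.0]
contact_force: [0.1, -0.6, -1.2]
finger_gap: 0.194
```

Run:
```python
from h import *
p=robot.read_state()["ee_pos"]; r=snap("side"); W=cloud(r)
k=W[(np.hypot(W[...,0]-p[0],W[...,1]-p[1])<.045)&(W[...,2]>p[2]-.03)&(W[...,2]<p[2]+.013)]; print(len(k),np.linalg.lstsq(np.c_[k[:,:2]-p[:2],np.ones(len(k))],k[:,2]-p[2],rcond=None)[0].round(3),cv2.minEnclosingCircle(k[:,:2].astype(np.float32)))
n=sh(-.0004,.0071); print(n); go((*n,.23,-60))
```

```text
331 [ 0.003 -0.015  0.01 ] ((0.5897411704063416, 0.30986374616622925), 0.029096806421875954)
[ 0.55251242 -0.00973249]
t 34.62 pos [0.5892 0.3087 0.23  ] ang -59.9 q [-0.11  0.52 -0.65  1.51  0.33  1.22 -1.85] tilt z [-0.002 -0.002 -1.   ] F [-0.2 -0.9 -1.6] gap 0.188
(np.float64(0.5525124219128315), np.float64(-0.009732488361763249), 0.23, -60) -> dp [0.3214, 0.2394, 0.0008] yaw 0.0037 rows 6
```

Call:
{"api": "send_rows", "payload": {
  "plan": [
    {"dp": [0.05,0.037,0],"yaw": 0,"jaw": 12},
    {"dp": [0.11,0.082,0],"yaw": 0,"jaw": 12},
    {"dp": [0.17,0.127,0],"yaw": 0,"jaw": 12},
    {"dp": [0.23,0.171,0],"yaw": 0,"jaw": 12},
    {"dp": [0.29,0.216,0],"yaw": 0,"jaw": 12},
    {"dp": [0.321,0.239,0],"yaw": 0,"jaw": 12},
    {"dp": [0.321,0.239,0],"yaw": 0,"jaw": 12},
    {"dp": [0.321,0.239,0.06],"yaw": 0,"jaw": 12},
    {"dp": [0.321,0.239,0.12],"yaw": 0,"jaw": 12},
    {"dp": [0.321,0.239,0.127],"yaw": 0,"jaw": 12},
    {"dp": [0.321,0.239,0.127],"yaw": 0,"jaw": 12},
    {"dp": [0.321,0.239,0.127],"yaw": 0,"jaw": 12}
  ]
}}

```text
clock: 36.12
ee_pos: [0.5549, -0.0078, 0.1315]
tcp_rot: [-2.721, 1.567, -0.005]
contact_force: [-0.2, 0.6, -0.6]
finger_gap: 0.188
```

Run:
```python
from h import *
n=sh(-.0004,.0071); go((*n,.1045,-60)); print(loc(robot.read_state()["ee_pos"]))
r=snap("side"); L=loc(cloud(r))
for lo,hi in((.134,.146),(.100,.113)):
    m=(np.hypot(L[...,0],L[...,1]-.007)<.04)&(L[...,2]>lo)&(L[...,2]<hi); c,R=cv2.minEnclosingCircle(L[m][:,:2].astype(np.float32)); print(m.sum(),np.round(c,4),R)
```

```text
t 36.12 pos [ 0.5549 -0.0078  0.1315] ang -59.9 q [ 0.4   0.43 -0.59  1.89  0.3   0.91 -1.38] tilt z [ 0.004  0.    -1.   ] F [-0.2  0.6 -0.6] gap 0.188
(np.float64(0.5525124219128315), np.float64(-0.009732488361763249), 0.1045, -60) -> dp [0.0005, 0.0039, 0.0338] yaw 0.0047 rows 1
[0.00209195 0.00886953 0.13153786]
227 [0.0022 0.0105] 0.029460998252034187
90 [-0.0013  0.0087] 0.025036439299583435
```

Call:
{"api": "send_rows", "payload": {
  "plan": [
    {"dp": [0.001,0.003,0],"yaw": 0,"jaw": 12},
    {"dp": [0.001,0.003,0.01],"yaw": 0,"jaw": 12},
    {"dp": [0.001,0.003,0.018],"yaw": 0,"jaw": 12},
    {"dp": [0.001,0.003,0.023],"yaw": 0,"jaw": 12},
    {"dp": [0.001,0.003,0.028],"yaw": 0,"jaw": 12},
    {"dp": [0.001,0.003,0.033],"yaw": 0,"jaw": 12},
    {"dp": [0.001,0.003,0.033],"yaw": 0,"jaw": 12},
    {"dp": [0.001,0.003,0.033],"yaw": 0,"jaw": 12}
  ]
}}

```text
clock: 37.17
ee_pos: [0.552, -0.0103, 0.1042]
tcp_rot: [2.722, -1.568, 0.001]
contact_force: [-1.4, 0.2, 5.8]
finger_gap: 0.185
```

Run:
```python
from h import *
go(); print(loc(robot.read_state()["ee_pos"]))
```

```text
t 37.17 pos [ 0.552  -0.0103  0.1042] ang -59.9 q [ 0.39  0.46 -0.57  1.92  0.33  0.86 -1.4 ] tilt z [ 0.    -0.001 -1.   ] F [-1.4  0.2  5.8] gap 0.185
[-0.00097213  0.00656671  0.10415702]
```

Seated height. Releasing, lifting and inspecting.

Call:
{"api": "send_rows", "payload": {
  "plan": [
    {"dp": [0,0,0],"yaw": 0,"jaw": 26},
    {"dp": [0,0,0],"yaw": 0,"jaw": 36},
    {"dp": [0,0,0],"yaw": 0,"jaw": 36},
    {"dp": [0,0,-0.04],"yaw": 0,"jaw": 36},
    {"dp": [0,0,-0.1],"yaw": 0,"jaw": 36},
    {"dp": [0,0,-0.16],"yaw": 0,"jaw": 36},
    {"dp": [0,0,-0.18],"yaw": 0.35,"jaw": 50},
    {"dp": [0,0,-0.18],"yaw": 0.7,"jaw": 50},
    {"dp": [0,0,-0.18],"yaw": 0.946,"jaw": 50},
    {"dp": [0,0,-0.18],"yaw": 0.946,"jaw": 50}
  ]
}}

```text
clock: 38.42
ee_pos: [0.5516, -0.0104, 0.2472]
tcp_rot: [2.28, -2.161, 0.0]
contact_force: [-0.6, -0.8, -0.4]
finger_gap: 0.586
```

```bash
cat >> h.py <<'E'
def lids(r):
    L=loc(cloud(r))
    for y in(.007,-.09):
        k=L[(np.hypot(L[...,0],L[...,1]-y)<.04)&(L[...,2]>.1)&(L[...,2]<.15)]; p=k[k[:,2]<.12]; kn=k[k[:,2]>.136]
        if len(p)<20: print("hidden",y); continue
        c,R=cv2.minEnclosingCircle(p[:,:2].astype(np.float32))
        print("plate",np.round(c,4),round(R,4),"z",np.median(p[:,2]).round(4),"slope",np.linalg.lstsq(np.c_[p[:,:2],np.ones(len(p))],p[:,2],rcond=None)[0][:2].round(3),"knob",kn.mean(0).round(4) if len(kn) else "")
E
python3 - <<'E'
from h import *
r=snap("side"); lids(r); bar(r); brass(r)
b=sh(.036,.145); go((*b,.245,93.13))
E
```

```text
plate [-0.0009  0.0084] 0.0306 z 0.1138 slope [ 0.039 -0.064] knob [-0.0005  0.0095  0.1414]
plate [ 0.0018 -0.0898] 0.0311 z 0.1143 slope [ 0.028 -0.073] knob [-0.0008 -0.0864  0.1422]
bar x [0.059  0.0658 0.0746] 326
brass 14 [0.03462059 0.15895594 0.15676165]
t 38.48 pos [ 0.5516 -0.0103  0.2471] ang -86.9 q [ 0.39  0.29 -0.55  1.77  0.17  1.13 -1.73] tilt z [-0. -0. -1.] F [-0.1 -0.8 -0.3] gap 0.585
(np.float64(0.5813186105095162), np.float64(0.12995134570120992), 0.245, 93.13) -> dp [-0.1731, -0.0466, 0.0026] yaw 0.0001 rows 3
```

Call:
{"api": "send_rows", "payload": {
  "plan": [
    {"dp": [-0.173,-0.0465,0],"yaw": 0,"jaw": 50},
    {"dp": [-0.173,-0.0465,0],"yaw": 0,"jaw": 50},
    {"dp": [-0.173,-0.0465,0],"yaw": 0,"jaw": 50},
    {"dp": [-0.173,-0.0465,0],"yaw": 0,"jaw": 50},
    {"dp": [-0.173,-0.0465,0.03],"yaw": 0,"jaw": 50},
    {"dp": [-0.173,-0.0465,0.05],"yaw": 0,"jaw": 50},
    {"dp": [-0.173,-0.0465,0.05],"yaw": 0,"jaw": 50},
    {"dp": [-0.173,-0.0465,0.05],"yaw": 0,"jaw": 50}
  ]
}}

```text
clock: 39.48
ee_pos: [0.5821, 0.1292, 0.2078]
tcp_rot: [-2.277, 2.163, -0.001]
contact_force: [-1.0, 0.0, 0.3]
finger_gap: 0.588
```

Run:
```python
from h import *
r=snap("top"); lids(r)
b=sh(.035,.145); go((*b,.120,93.13)); print(loc(robot.read_state()["ee_pos"]))
```

```text
plate [-0.0006  0.0085] 0.0289 z 0.114 slope [-0.006  0.011] knob [-0.001   0.0083  0.1418]
plate [ 0.0002 -0.0887] 0.0287 z 0.1138 slope [-0.     0.007] knob [-1.000e-04 -8.820e-02  1.418e-01]
t 39.52 pos [0.5822 0.1294 0.2081] ang -87.0 q [ 0.15  0.41 -0.58  1.71  0.25  1.09 -2.03] tilt z [ 0.001  0.    -1.   ] F [-0.6 -0.1 -0.1] gap 0.585
(np.float64(0.5803201061815283), np.float64(0.12989667297501648), 0.12, 93.13) -> dp [-0.0007, 0.0025, 0.1101] yaw -0.0058 rows 2
[0.03684999 0.14441667 0.20806407]
```

Both lids read level at 114 mm plate and 142 mm knob. Lowering over the tube.

Call:
{"api": "send_rows", "payload": {
  "plan": [
    {"dp": [-0.0005,0.0015,0.05],"yaw": 0,"jaw": 50},
    {"dp": [-0.0005,0.0015,0.09],"yaw": 0,"jaw": 50},
    {"dp": [-0.0005,0.0015,0.11],"yaw": 0,"jaw": 50},
    {"dp": [-0.0005,0.0015,0.11],"yaw": 0,"jaw": 50},
    {"dp": [-0.0005,0.0015,0.11],"yaw": 0,"jaw": 50},
    {"dp": [-0.0005,0.0015,0.11],"yaw": 0,"jaw": 40},
    {"dp": [-0.0005,0.0015,0.11],"yaw": 0,"jaw": 40}
  ]
}}

```text
clock: 40.4
ee_pos: [0.5809, 0.1301, 0.12]
tcp_rot: [-2.278, 2.162, -0.002]
contact_force: [0.4, 0.3, 0.9]
finger_gap: 0.47
```

Run:
```python
from h import *
b=sh(.035,.145); go((*b,.120,93.13)); print(loc(robot.read_state()["ee_pos"]))
```

```text
t 40.4 pos [0.5809 0.1301 0.12  ] ang -87.0 q [ 0.11  0.5  -0.54  1.8   0.32  0.92 -2.09] tilt z [ 0.001  0.    -1.   ] F [0.4 0.3 0.9] gap 0.47
(np.float64(0.5803201061815283), np.float64(0.12989667297501648), 0.12, 93.13) -> dp [0.0003, 0.0007, 0.0001] yaw -0.0049 rows 1
[0.03557373 0.14521499 0.120043  ]
```

Call:
{"api": "send_rows", "payload": {
  "plan": [
    {"dp": [0,0,0],"yaw": 0,"jaw": 32},
    {"dp": [0,0,0],"yaw": 0,"jaw": 26},
    {"dp": [0,0,0],"yaw": 0,"jaw": 20},
    {"dp": [0,0,0],"yaw": 0,"jaw": 20},
    {"dp": [0,0,0],"yaw": 0,"jaw": 20}
  ]
}}

```text
clock: 41.02
ee_pos: [0.5811, 0.1284, 0.1202]
tcp_rot: [2.277, -2.164, 0.004]
contact_force: [-0.8, -3.8, 7.3]
finger_gap: 0.273
```

Run:
```python
from h import *
L=loc(robot.read_state()["ee_pos"]); print(L)
go((*sh(L[0]-.066,L[1]),L[2],93.13))
```

```text
[0.03571685 0.14349932 0.1202048 ]
t 41.02 pos [0.5811 0.1284 0.1202] ang -87.1 q [ 0.12  0.5  -0.54  1.8   0.32  0.93 -2.09] tilt z [ 0.001 -0.002 -1.   ] F [-0.8 -3.8  7.3] gap 0.273
(np.float64(0.5152166437194219), np.float64(0.12482902798681529), np.float64(0.12020480290775358), 93.13) -> dp [0.0003, 0.0825, -0.0001] yaw -0.0075 rows 2
```

Gap is 23 mm, so the tube and button are held. Sliding forward.

Call:
{"api": "send_rows", "payload": {
  "plan": [
    {"dp": [0,0.01,0],"yaw": 0,"jaw": 20},
    {"dp": [0,0.02,0],"yaw": 0,"jaw": 20},
    {"dp": [0,0.03,0],"yaw": 0,"jaw": 20},
    {"dp": [0,0.04,0],"yaw": 0,"jaw": 20},
    {"dp": [0,0.05,0],"yaw": 0,"jaw": 20},
    {"dp": [0,0.06,0],"yaw": 0,"jaw": 20},
    {"dp": [0,0.068,0],"yaw": 0,"jaw": 20},
    {"dp": [0,0.075,0],"yaw": 0,"jaw": 20},
    {"dp": [0,0.08,0],"yaw": 0,"jaw": 20},
    {"dp": [0,0.083,0],"yaw": 0,"jaw": 20},
    {"dp": [0,0.083,0],"yaw": 0,"jaw": 20},
    {"dp": [0,0.083,0],"yaw": 0,"jaw": 20}
  ]
}}

```text
clock: 42.52
ee_pos: [0.5155, 0.1249, 0.1202]
tcp_rot: [-2.277, 2.164, -0.005]
contact_force: [0.6, -4.3, 7.5]
finger_gap: 0.265
```

Run:
```python
from h import *
r=snap("side"); bar(r); brass(r); print(loc(robot.read_state()["ee_pos"])); go()
```

```text
bar x [-0.0066 -0.0003  0.0089] 229
brass 13 [0.03482271 0.15910048 0.15695454]
[-0.0299973   0.14352949  0.12020205]
t 42.58 pos [0.5155 0.1249 0.1202] ang -87.1 q [ 0.14  0.41 -0.57  1.95  0.29  0.86 -2.11] tilt z [ 0.002 -0.002 -1.   ] F [ 1.4 -4.4  6.6] gap 0.266
```

Bar is at 0 and the button is visible. Releasing, lifting clear and checking.

Call:
{"api": "send_rows", "payload": {
  "plan": [
    {"dp": [0,0,0],"yaw": 0,"jaw": 45},
    {"dp": [0,0,0],"yaw": 0,"jaw": 50},
    {"dp": [0,0,0],"yaw": 0,"jaw": 50},
    {"dp": [0,0,-0.08],"yaw": 0,"jaw": 50},
    {"dp": [0,0,-0.16],"yaw": 0,"jaw": 50},
    {"dp": [0,0,-0.22],"yaw": 0,"jaw": 50},
    {"dp": [0.2,0,-0.22],"yaw": 0,"jaw": 50},
    {"dp": [0.4,0,-0.22],"yaw": 0,"jaw": 50},
    {"dp": [0.5,0,-0.22],"yaw": 0,"jaw": 50},
    {"dp": [0.5,0,-0.22],"yaw": 0,"jaw": 50},
    {"dp": [0.5,0,-0.22],"yaw": 0,"jaw": 50},
    {"dp": [0.5,0,-0.22],"yaw": 0,"jaw": 50}
  ]
}}

```text
clock: 44.08
ee_pos: [0.5336, -0.2495, 0.2952]
tcp_rot: [-2.279, 2.162, -0.0]
contact_force: [0.9, -0.2, 0.1]
finger_gap: 0.586
```

Run:
```python
from h import *
go()
for n in("side","top"):
    r=snap(n); bar(r); brass(r); lids(r); save(r,n+"_end.png",(225,150,415,320) if n=="side" else None,3.5 if n=="side" else 1.2)
```

```text
t 44.08 pos [ 0.5336 -0.2495  0.2952] ang -87.0 q [ 0.69  0.3  -0.41  1.62  0.13  1.24 -1.27] tilt z [ 0.  0. -1.] F [ 0.9 -0.2  0.1] gap 0.586
bar x [-0.0065  0.0004  0.0092] 433
brass 14 [0.03466389 0.15888891 0.15666074]
plate [-0.0039  0.0082] 0.0306 z 0.1143 slope [ 0.041 -0.058] knob [-0.005   0.0089  0.1425]
plate [-0.0002 -0.0894] 0.0301 z 0.1138 slope [ 0.033 -0.091] knob [-0.0053 -0.0929  0.1425]
bar x [-0.0067  0.0009  0.0086] 779
brass 6 [0.03457416 0.1594638  0.15809837]
plate [-0.0007  0.0087] 0.0288 z 0.114 slope [0.007 0.012] knob [-0.0072  0.0085  0.1417]
plate [ 0.0001 -0.0886] 0.0287 z 0.1138 slope [-0.005 -0.001] knob [-0.0075 -0.0913  0.1437]
```

View pics/side_end.png

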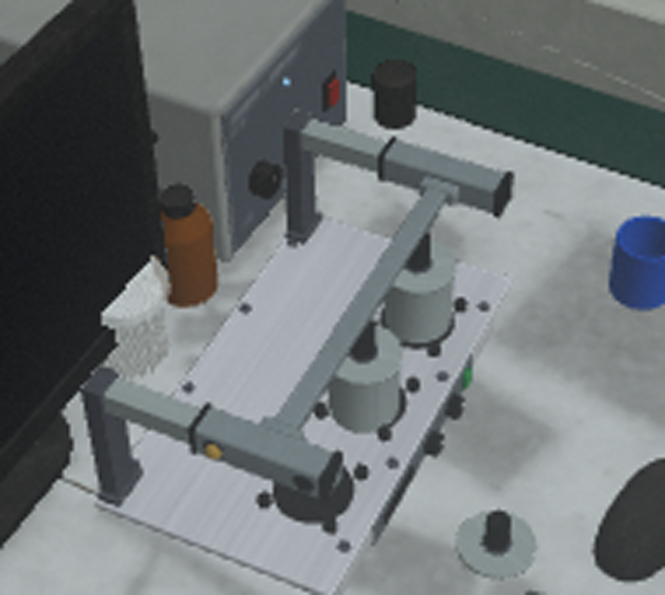

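View pics/top_end.png

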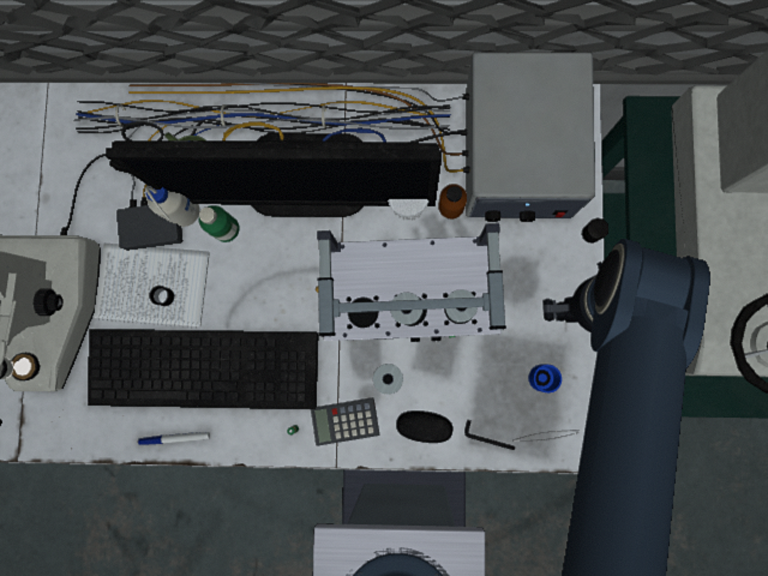

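The side crop shows the button out at (213,452) and the bar over both lidded pots, at (365,365) and (420,285). The top view shows the spare lid, blue pot and bystanders where they were. Handing in.

```bash
python3 -c "
from bench import robot
print(robot.hand_in())"
```

```text
the job is handed in; nothing more can be done
None
```

The shaker is ready to run, and I handed the job in at about 44 s. I squeezed the button and slid the keeper back to its second hole. Both steel pots on the bench (only two were there) went into the middle and right nests with a lid each. Then I squeezed the button again and slid the bar forward to its first hole.

**Last checks:**
- **Keeper:** the bar is within 1 mm of its first hole and the button stands out as it did at the start.
- **Lids:** both are fully down, with plate tops at 114 mm and knob tops at about 142 mm. They are level in the top camera, within about 0.8°. The side camera shows 2–5° of slope, the same way on both lids, which I took for a viewing artefact.
- **Everything else:** the spare lid, the blue pot and the bystanders look undisturbed in the final pictures.

**What disagreed:**
- **Fingertip height:** the fingertips were about 16 mm behind the reported TCP, not 22 mm ahead as stated. My first close therefore landed lightly on top of the tube (about 5 N), and I worked with the measured offset after that.
- **Middle pot off centre:** it shifted about 7–8 mm to the left within its nest while I was placing the second pot. I didn't find out why, and left it there because it still stands flat between its studs.

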